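# Bed a screw eye down with a drift as lever

## Robot

A 6-joint arm with a two-finger parallel gripper is mounted at the origin on the work surface. World frame = base frame: x ahead of the robot, y to its left, z up, the work surface at z = 0. Lengths are in m, angles in rad, forces in N, time in s.
With the tool pointing down it reaches from about 0.275 to 0.725 m from the base axis. Payload 5.6 kg.
Tool frame: the origin (TCP) lies at the very end of the fingers, on their centre line; the grasp point (between the pads) lies 19 mm behind it (grasp_offset is the distance from the TCP to the grasp point, in m); z points along the fingers, y is the direction in which the jaws open and shut (so a half turn about z gives the same grasp; the last joint's range is limited). The gripper opens to 85 mm and grips with 20 to 120 N. Pads are 22 mm wide; open, the fingers measure 114 mm over their backs; the gripper's body (76 mm by 85 mm) begins 54 mm behind the grasp point. The pads swing forward as they close: fully open they stand 13 mm farther back than shut.
Start: joints at [1.558, 0.255, 0.108, 0, -1.424, -0.285], TCP at [0.161, 0.526, 0.231] pointing down, gripper open.
Joint ranges: [-2.95, 2.95], [-1.21, 1.97], [-1.09, 1.5], [-2.87, 1.71], [-2.94, -0.07], [-3.05, 3.05]. Speed limits (rad/s): [2.57, 2.57, 3.14, 3.14, 3.14, 3.14].

## Interface

Orientations are given as a unit quaternion [w, x, y, z].
In Python, from cell import * gives the robot as it stands. The module is installed in compiled form; this text tells all that it offers.
- The arm moves only by the tool jog_arm, never from a script. Its argument "plan" is a list of rows, each an object of numbers: "dx", "dy", "dz": the shift along the world's x, y, z in units of 50 mm (1.0 is 50 mm); "ax", "ay", "az": the turn, a rotation vector about the world's x, y, z in units of 5 degrees (1.0 is 5 degrees); "fingers": the finger opening in mm, from 0 to 85.4. A call has 1 to 8 rows; each row shifts and turns the commanded pose from where the row before left it; what a row does not reach is not made up. A row lasts 1/8 s, in which the tool goes at most 62.5 mm and 10.7 degrees, less where a joint would pass 70% of its speed; a pose out of reach is approached as far as the arm can. A call is refused whole if a number of a shift passes 1 or a number of a turn 1, either way. A call with a gripper value outside its range is refused whole. The fingers move at their own pace and stop on an object; the grip force is fixed at half the most. Time passes only in rows, so rows that do not move let the fingers close. It gives the time, the measured TCP pose, the force and the opening at its end, in the units of the state.
- get_obs(): the state, without advancing time (a new reading comes with each control period).
- grab_frame(name): name is "scene" or "top"; returns a dict with "color" (400x640x3 uint8, blue, green, red), "fx", "fy", "cx", "cy" (pixels), "dist" ([k1, k2, p1, p2, k3] as OpenCV has them; the pictures are not rectified), "R" (3x3) and "t" (3): a world point X has camera coordinates R X + t. Camera axes: x right, y down, z forward; pixel columns grow to the right and rows downward; lengths in m; the calibration is good to about 2 mm. A picture is of the moment at which its call begins. There is no depth.
- hand_in(): hands the job in, once; it reports no verdict.
The state is a dict: "t": time; "joint_positions": joint angles; "joint_velocities": joint speeds; "effort": joint torques, N m; "ee_pos": TCP position; "tool_rot": TCP orientation; "force": force on the tool from outside, world axes, zero at the start; "moment": the same for the moment, N m; "grip_width": opening from 0.0 (shut) to 1.0 (fully open).
Only numpy, scipy, OpenCV 4.12 (cv2) and the standard library are available. Lean on these libraries where they do the work, as an engineer would, in place of code of your own. Each camera call takes 0.05 s, during which the arm holds its last target.

## Task

The heavy screw eye in the near rail of the pine frame is not quite screwed home. Pick up the steel drift, slide its round shank through the loop and, levering with the drift (keep your fingers off the eye), turn the eye clockwise as seen from above until you feel its collar bed firmly down on the wood, then stop at once: levering on hard would strip its thread in the soft pine. Then draw the drift out of the loop and lay it down flat on the bench without dropping it, leaving the hammer, the square and the tape where they are.

Things in the scene. Friction and masses are not known exactly. Their poses are not given: they have to be found in the camera images.
- eye_loop (a point): centre of the round loop of the steel screw eye that stands upright in the near rail: wire 7 mm thick, hole 18 mm across, 32 mm over the outside; the centre is 30 mm above the collar's underside, some 65 mm above the bench. x = the loop's level axis (a rod passes along it, from either side), z = up: the screw's axis, through this point. Clockwise from above screws it in
- eye_collar (a point): centre of the underside of the eye's collar, a disc 20 mm across and 3 mm thick; z up. Home when it touches the wood. The eye sinks 2.5 mm per full turn and lacks 0.4 to 1.9 rad of home: too little to be read from the heights given. From first touch it will hardly turn at all and the turning moment about the screw shoots up: 0.3 to 0.5 N m is firmly home (4 to 6 N at 80 mm); 0.8 N m or more strips the thread
- eye: the whole screw eye; origin where its axis meets the wood, x as eye_loop. Until the collar touches it turns with 0.15 N m of friction (2 N at 80 mm). A 12 mm rod has play in the loop: it swings 0.7 rad either way from square before it jams against both sides and carries the eye along. At 0.4 N m the sides of the loop feel some 45 N in all from the drift, at 0.8 N m 90 N: that is too hard
- rail_top (a point): middle of the top face of the frame's near rail (70 mm wide, 35 mm thick, 560 mm long); x = across the rail, away from the robot, y = along it, z = up. The frame, 400 mm deep in x and open in the middle, is held fast to the bench by a steel holdfast on each side piece, 200 mm further in x (crooks 130 mm above the bench)
- drift_grip (a point): centre of the dark octagonal body of the steel drift, where it is held: 70 mm long, 16 mm across flats, lying on a flat, this point on its axis 8 mm above the bench, on the robot's side of the near rail; x = along the drift towards the shank's end. The round shank, 12 mm thick with rounded end, spans 35 to 120 mm from this point; a 12 mm striking end reaches to -39 mm. About 0.19 kg
- drift_tip (a point): rounded end of the drift's round shank, on its axis, 120 mm from drift_grip
- hammer: claw hammer lying flat on the bench beside the frame, leave alone: 310 mm long, 30 mm high, along its x, origin on the bench under the handle, head at +100 mm
- square: aluminium rafter square lying flat, leave alone: a right-angled triangle with 130 mm legs, 18 mm high at its fence; inside the frame; origin near its middle
- tape: tape measure, leave alone: black case 70 x 70 x 36 mm, lying flat inside the frame; origin under its middle
Not all that is in view belongs to the job. What is shaped like the part that bears drift_grip but purple or turquoise is not meant.

How it is judged:
On the way, in this order (a step that is already met when the one before it is completed fails the run):
1. the drift's shank is through the loop of the eye (x of eye_loop in the frame of drift_grip between 0.03 and 0.108 m and y of eye_loop in the frame of drift_grip between -0.009 and 0.009 m and z of eye_loop in the frame of drift_grip between -0.009 and 0.009 m), for 0.2 s.
2. with the drift still in the loop, the eye has been turned until its collar beds on the wood (all of step 1 and z of eye_collar in the frame of rail_top below 1e-05 m), for 0.2 s.
At the end, for the whole second after the job is handed in: the eye's collar is down on the wood (touching it: gap under 0.01 mm); the drift is out of the loop and lies flat on the bench, body and shank end both lower than 13 mm at their axis, at rest; hammer, square and tape have not been moved by more than 15 mm (z of eye_collar in the frame of rail_top below 1e-05 m and height (world z) of each of drift_grip, drift_tip below 0.013 m and linear speed of drift below 0.02 m/s).
It fails at once if the eye was levered so hard that its thread would strip (90 N between drift and eye, about 0.8 N m) (contact force between drift and eye above 90 N).
It fails at once if the eye was touched with the fingers (more than 2 N) (contact force between the fingers and eye above 2 N).
It fails at once if the drift was dropped (falling freely faster than 0.7 m/s) (linear speed of drift above 0.7 m/s and contact force between the fingers and drift below 0.01 N).
It fails at once if a bystander was moved by more than 15 mm (distance of any of hammer, square, tape from where it was at the start of the episode above 0.015 m).
It also fails if it takes over 72 s, if anything falls off the work surface, if the arm or the gripper's body presses on something with over 40 N, if the wrist force passes 120 N, or if a joint passes its speed limit or range.

## Working session

There is one attempt and no reset: what is moved stays moved. The work goes in short steps, Python scripts to look and compute and a tool call to move; the robot and the scene stay as the last step left them, time stands still between calls to the robot, and variables do not carry over. Pictures are saved under pics/ and viewed, and the job is handed in when it is done.

Besides the shell and the picture viewer there is one more tool, called after ">>>" as name(argument=value, ...) on one line, values as JSON. jog_arm: Moves the arm, as the interface text tells. Its arguments: {"type":"object","properties":{"plan":{"type":"array","items":{"type":"object","properties":{"dx":{"type":"number"},"dy":{"type":"number"},"dz":{"type":"number"},"ax":{"type":"number"},"ay":{"type":"number"},"az":{"type":"number"},"fingers":{"type":"number"}}}}},"required":["plan"]}

```bash
mkdir -p pics; ls
cat > h.py <<'E'
from cell import *
import numpy as np, cv2
def K(f): return np.array([[f['fx'],0,f['cx']],[0,f['fy'],f['cy']],[0,0,1.]])
def ray(f,u,v):
    p=cv2.undistortPoints(np.array([[[u,v]]],float),K(f),np.array(f['dist'],float))[0,0]
    R=np.array(f['R']);t=np.array(f['t'])
    return -R.T@t, R.T@np.array([p[0],p[1],1.])
def onz(f,u,v,z):
    c,d=ray(f,u,v); return c+d*(z-c[2])/d[2]
def proj(f,X):
    R=np.array(f['R']);t=np.array(f['t'])
    return cv2.projectPoints(np.array(X,float).reshape(-1,1,3),cv2.Rodrigues(R)[0],t,K(f),np.array(f['dist'],float))[0].reshape(-1,2)
def tri(f1,p1,f2,p2):
    c1,d1=ray(f1,*p1);c2,d2=ray(f2,*p2)
    A=np.array([d1,-d2]).T; s=np.linalg.lstsq(A,c2-c1,rcond=None)[0]
    a=c1+s[0]*d1;b=c2+s[1]*d2
    return (a+b)/2,np.linalg.norm(a-b)
def st():
    o=get_obs();from scipy.spatial.transform import Rotation as Ro
    q=o['tool_rot'];M=Ro.from_quat([q[1],q[2],q[3],q[0]]).as_matrix()
    print('t',round(o['t'],2),'p',np.round(o['ee_pos'],4),'F',np.round(o['force'],2),'M',np.round(o['moment'],3),'w',round(o['grip_width'],3));print(np.round(M,3),np.round(o['joint_positions'],3))
E
python3 - <<'E'
from h import *
for n in('scene','top'):
    f=grab_frame(n);cv2.imwrite(f'pics/{n}0.png',f['color']);print(n,f['fx'],f['cx'],f['cy'],np.round(-np.array(f['R']).T@f['t'],3))
st()
E
```

```text
pics
scene 389.66033500996434 324.3287533544919 198.9000131262585 [ 0.995 -0.535  0.618]
top 375.89488533365227 317.8529484181987 199.45776978463482 [0.416 0.127 1.081]
t 0.1 p [0.1612 0.5254 0.2305] F [-0.11 -0.43 -0.34] M [-0.017 -0.032 -0.017] w 0.998
[[ 0.956 -0.293 -0.   ]
 [-0.293 -0.956 -0.002]
 [ 0.     0.002 -1.   ]] [ 1.558  0.256  0.107 -0.    -1.424 -0.285]
```

View pics/scene0.png

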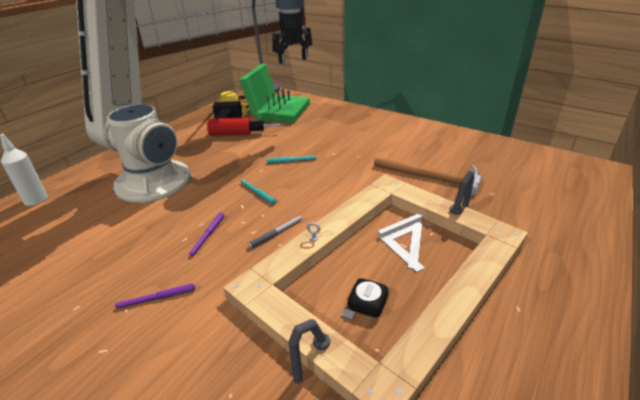

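View pics/top0.png

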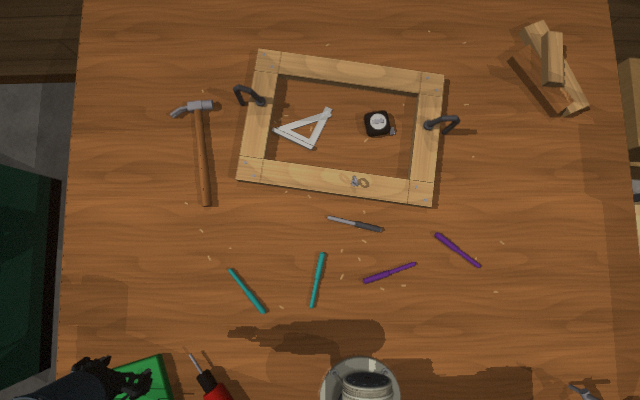

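The drift meant is the one with the dark body and bright steel shank: top (328..382, 217..231), scene (249..301, 218..247). The two purple and two turquoise ones are decoys. The eye is at about top (355,182), scene (313,230). I'll confirm with enlarged crops.

Run:
```python
import cv2,numpy as np
a=cv2.imread('pics/top0.png')[165:240,315:395];b=cv2.imread('pics/scene0.png')[205:260,240:330]
a=cv2.resize(a,None,fx=7,fy=7,interpolation=cv2.INTER_CUBIC);b=cv2.resize(b,None,fx=8,fy=8,interpolation=cv2.INTER_CUBIC)
cv2.imwrite('pics/ca.png',a);cv2.imwrite('pics/cb.png',b)
```

```text
(no output)
```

View pics/ca.png

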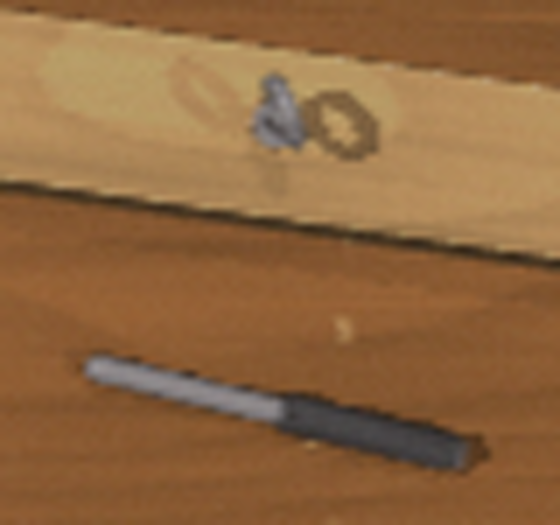

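View pics/cb.png

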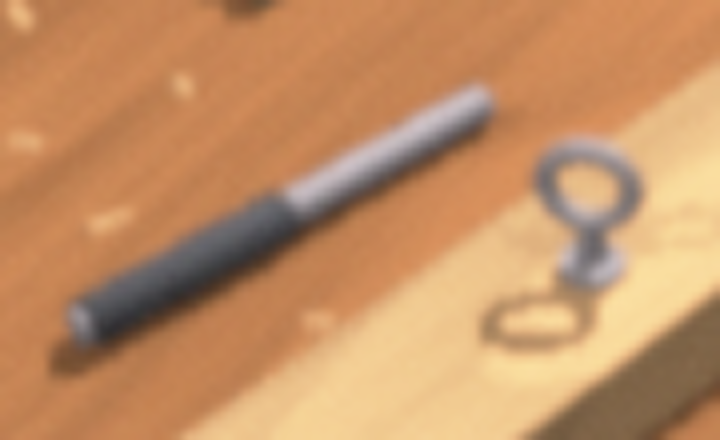

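Run:
```python
from h import *
ft=grab_frame('top');fs=grab_frame('scene')
T=lambda x,y:((x+.5)/7+315-.5,(y+.5)/7+165-.5)
S=lambda x,y:((x+.5)/8+240-.5,(y+.5)/8+205-.5)
P=lambda n,v:print(n,np.round(v,4))
for n,a,b in(('tip',T(87,366),S(484,103)),('joint',T(285,408),S(292,203)),('backbody',T(465,452),S(88,326))):
    P(n+' top z8',onz(ft,*a,.008));P(n+' sc z8',onz(fs,*b,.008))
    P(n+' tri',tri(ft,a,fs,b)[0])
hole=S(589,188)
P('hole sc z65',onz(fs,*hole,.065))
P('top eye z65',onz(ft,*T(276,110),.065))
X,g=tri(ft,T(276,110),fs,hole);P('tri',X);print(g)
# scene extremes of the loop
for q in((537,188),(642,190),(589,138),(592,232),(592,262)): P(str(q),onz(fs,*S(*q),.065))
P('collar sc z38',onz(fs,*S(592,262),.037))
P('collar top z38',onz(ft,*T(280,132),.037))
# loop silhouette width in direction: project circle for candidate axis angles
X=onz(fs,*hole,.065)
for n,f in(('t',ft),('s',fs)):
  print(n,np.round(proj(f,[X,X+[0,0,.016],X-[0,0,.016],X-[0,0,.028]]),1))
# rail lines: corners in top at z=.035
for q in((0,10),(560,88),(0,183),(560,262)): P('rail',onz(ft,*T(*q),.035))
# masks of the eye in top (greyish on wood)
c=ft['color'][165:195,340:375].astype(int); sat=c.max(2)-c.min(2)
ys,xs=np.nonzero(sat<45);print(list(zip(xs+340,ys+165)))
```

```text
tip top z8 [0.499  0.0833 0.008 ]
tip sc z8 [0.4993 0.0783 0.008 ]
tip tri [0.4981 0.0822 0.0051]
joint top z8 [0.4811 0.0026 0.008 ]
joint sc z8 [0.4784 0.007  0.008 ]
joint tri [0.4812 0.0034 0.0117]
backbody top z8 [ 0.4623 -0.0708  0.008 ]
backbody sc z8 [ 0.4629 -0.0686  0.008 ]
backbody tri [ 0.463  -0.0699  0.0089]
hole sc z65 [0.5935 0.0051 0.065 ]
top eye z65 [0.5946 0.0101 0.065 ]
tri [0.5934 0.0086 0.0629]
0.003950918500622375
(537, 188) [ 0.5812 -0.0025  0.065 ]
(642, 190) [0.6066 0.0122 0.065 ]
(589, 138) [0.5808 0.0235 0.065 ]
(592, 232) [ 0.605 -0.01   0.065]
(592, 262) [ 0.6121 -0.0203  0.065 ]
collar sc z38 [0.5927 0.0058 0.037 ]
collar top z38 [0.5905 0.0055 0.037 ]
t [[355.8 180.6]
 [356.5 179.6]
 [355.1 181.6]
 [354.7 182.4]]
s [[313.2 228.1]
 [312.9 222.5]
 [313.5 233.6]
 [313.7 237.6]]
rail [0.6418 0.1178 0.035 ]
rail [ 0.6081 -0.1091  0.035 ]
rail [0.5709 0.1184 0.035 ]
rail [ 0.537  -0.1065  0.035 ]
[(np.int64(353), np.int64(176)), (np.int64(354), np.int64(176)), (np.int64(355), np.int64(176)), (np.int64(353), np.int64(177)), (np.int64(354), np.int64(177)), (n
[... 993 characters left out ...]
.int64(352), np.int64(183)), (np.int64(353), np.int64(183)), (np.int64(354), np.int64(183)), (np.int64(355), np.int64(183)), (np.int64(356), np.int64(183)), (np.int64(357), np.int64(183)), (np.int64(358), np.int64(183)), (np.int64(351), np.int64(184)), (np.int64(352), np.int64(184)), (np.int64(353), np.int64(184)), (np.int64(354), np.int64(184)), (np.int64(355), np.int64(184)), (np.int64(356), np.int64(184)), (np.int64(357), np.int64(184)), (np.int64(358), np.int64(184)), (np.int64(352), np.int64(185)), (np.int64(353), np.int64(185)), (np.int64(354), np.int64(185)), (np.int64(355), np.int64(185)), (np.int64(356), np.int64(185)), (np.int64(357), np.int64(185)), (np.int64(340), np.int64(194))]
```

Dark drift with bright shank confirmed; the shank's end points to +y. Its tail-to-tip direction is about 76.6° and drift_grip is at about (0.4716, -0.033). The eye is at about (0.592, 0.008), and its loop axis runs at about 100° (along y, slightly towards -x). I'll move above the drift first.

>>> jog_arm(plan=[{"dx": 0.345, "dy": -0.62, "az": -0.96}, {"dx": 0.345, "dy": -0.62, "az": -0.96}, {"dx": 0.345, "dy": -0.62, "az": -0.96}, {"dx": 0.345, "dy": -0.62, "az": -0.96}, {"dx": 0.345, "dy": -0.62, "az": -0.96}, {"dx": 0.345, "dy": -0.62, "az": -0.96}, {"dx": 0.345, "dy": -0.62, "az": -0.96}, {"dx": 0.345, "dy": -0.62, "az": -0.96}])

```text
schema error: expected keys dx, dy, dz, ax, ay, az, fingers
```

>>> jog_arm(plan=[{"dx": 0.345, "dy": -0.62, "az": -0.96, "dz": -0.2}, {"dx": 0.345, "dy": -0.62, "az": -0.96, "dz": -0.2}, {"dx": 0.345, "dy": -0.62, "az": -0.96, "dz": -0.2}, {"dx": 0.345, "dy": -0.62, "az": -0.96, "dz": -0.2}, {"dx": 0.345, "dy": -0.62, "az": -0.96, "dz": -0.2}, {"dx": 0.345, "dy": -0.62, "az": -0.96, "dz": -0.2}, {"dx": 0.345, "dy": -0.62, "az": -0.96, "dz": -0.2}, {"dx": 0.345, "dy": -0.62, "az": -0.96, "dz": -0.2}])

```text
schema error: expected keys dx, dy, dz, ax, ay, az, fingers
```

>>> jog_arm(plan=[{"dx": 0.345, "dy": -0.62, "az": -0.96}, {"dx": 0.345, "dy": -0.62, "az": -0.96}, {"fingers": 40}, {"fingers": 40}])

```text
schema error: expected keys dx, dy, dz, ax, ay, az, fingers
```

Run:
```python
from h import *
st()
f=grab_frame('scene');cv2.imwrite('pics/s1.png',f['color'])
```

```text
t 0.2 p [0.1613 0.5255 0.2308] F [-0.69  0.59 -0.5 ] M [-0.015 -0.018  0.008] w 1.002
[[ 0.956 -0.293 -0.   ]
 [-0.293 -0.956 -0.001]
 [ 0.     0.001 -1.   ]] [ 1.558  0.256  0.108 -0.    -1.424 -0.285]
```

View pics/s1.png

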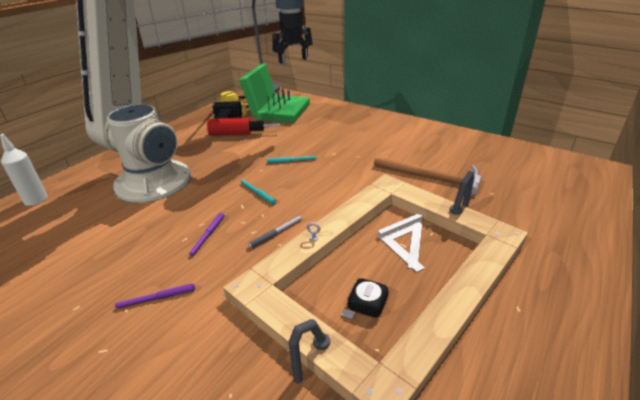

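The calls were refused because every row needs all seven keys; nothing has moved. I'll send them again in full.

>>> jog_arm(plan=[{"dx": 0.345, "dy": -0.62, "dz": 0, "ax": 0, "ay": 0, "az": -0.96, "fingers": 85}, {"dx": 0.345, "dy": -0.62, "dz": 0, "ax": 0, "ay": 0, "az": -0.96, "fingers": 85}, {"dx": 0.345, "dy": -0.62, "dz": 0, "ax": 0, "ay": 0, "az": -0.96, "fingers": 85}, {"dx": 0.345, "dy": -0.62, "dz": 0, "ax": 0, "ay": 0, "az": -0.96, "fingers": 85}, {"dx": 0.345, "dy": -0.62, "dz": 0, "ax": 0, "ay": 0, "az": -0.96, "fingers": 85}, {"dx": 0.345, "dy": -0.62, "dz": 0, "ax": 0, "ay": 0, "az": -0.96, "fingers": 85}, {"dx": 0.345, "dy": -0.62, "dz": 0, "ax": 0, "ay": 0, "az": -0.96, "fingers": 85}, {"dx": 0.345, "dy": -0.62, "dz": 0, "ax": 0, "ay": 0, "az": -0.96, "fingers": 85}])

```text
t: 1.25
ee_pos: [0.2997, 0.2767, 0.2313]
tool_rot: [-0.0, 0.885, -0.466, -0.0]
force: [-0.4, -0.4, 1.0]
grip_width: 0.993
```

>>> jog_arm(plan=[{"dx": 0.345, "dy": -0.62, "dz": -0.2, "ax": 0, "ay": 0, "az": -0.96, "fingers": 40}, {"dx": 0.345, "dy": -0.62, "dz": -0.2, "ax": 0, "ay": 0, "az": -0.96, "fingers": 40}, {"dx": 0.345, "dy": -0.62, "dz": -0.2, "ax": 0, "ay": 0, "az": -0.96, "fingers": 40}, {"dx": 0.345, "dy": -0.62, "dz": -0.2, "ax": 0, "ay": 0, "az": -0.96, "fingers": 40}, {"dx": 0.345, "dy": -0.62, "dz": -0.2, "ax": 0, "ay": 0, "az": -0.96, "fingers": 40}, {"dx": 0.345, "dy": -0.62, "dz": -0.2, "ax": 0, "ay": 0, "az": -0.96, "fingers": 40}, {"dx": 0.345, "dy": -0.62, "dz": -0.2, "ax": 0, "ay": 0, "az": -0.96, "fingers": 40}, {"dx": 0.345, "dy": -0.62, "dz": -0.2, "ax": 0, "ay": 0, "az": -0.96, "fingers": 40}])

```text
t: 2.25
ee_pos: [0.4378, 0.0287, 0.151]
tool_rot: [0.0, -0.682, 0.731, -0.0]
force: [0.6, 0.3, 0.2]
grip_width: 0.467
```

>>> jog_arm(plan=[{"dx": 0.345, "dy": -0.62, "dz": 0, "ax": 0, "ay": 0, "az": -0.96, "fingers": 40}, {"dx": 0.345, "dy": -0.62, "dz": 0, "ax": 0, "ay": 0, "az": -0.96, "fingers": 40}, {"dx": 0, "dy": 0, "dz": 0, "ax": 0, "ay": 0, "az": 0, "fingers": 40}, {"dx": 0, "dy": 0, "dz": 0, "ax": 0, "ay": 0, "az": 0, "fingers": 40}])

```text
t: 2.75
ee_pos: [0.4716, -0.0321, 0.1511]
tool_rot: [-0.0, -0.619, 0.785, 0.0]
force: [0.3, 0.4, -0.3]
grip_width: 0.466
```

Run:
```python
from h import *
st()
f=grab_frame('scene');cv2.imwrite('pics/s2.png',f['color'])
```

```text
t 2.75 p [ 0.4716 -0.0321  0.1511] F [ 0.34  0.39 -0.26] M [ 0.036  0.064 -0.012] w 0.466
[[-0.233 -0.973 -0.   ]
 [-0.973  0.233  0.   ]
 [-0.     0.    -1.   ]] [ 0.265  0.145 -0.239 -0.    -1.187 -0.499]
```

View pics/s2.png

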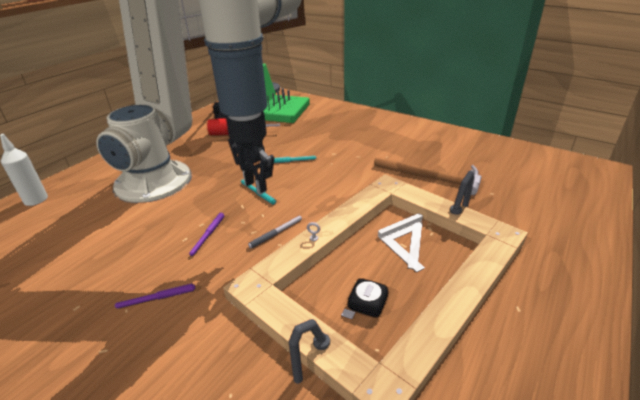

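The arm is above the drift, tool axes aligned with it. Descend and close.

>>> jog_arm(plan=[{"dx": 0, "dy": -0.01, "dz": -0.7, "ax": 0, "ay": 0, "az": 0, "fingers": 40}, {"dx": 0, "dy": 0, "dz": -0.7, "ax": 0, "ay": 0, "az": 0, "fingers": 40}, {"dx": 0, "dy": 0, "dz": -0.7, "ax": 0, "ay": 0, "az": 0, "fingers": 40}, {"dx": 0, "dy": 0, "dz": -0.4, "ax": 0, "ay": 0, "az": 0, "fingers": 40}, {"dx": 0, "dy": 0, "dz": -0.3, "ax": 0, "ay": 0, "az": 0, "fingers": 40}, {"dx": 0, "dy": 0, "dz": -0.14, "ax": 0, "ay": 0, "az": 0, "fingers": 40}, {"dx": 0, "dy": 0, "dz": 0, "ax": 0, "ay": 0, "az": 0, "fingers": 40}])

```text
t: 3.68
ee_pos: [0.4717, -0.0323, 0.0043]
tool_rot: [-0.0, -0.62, 0.785, 0.0]
force: [-0.5, -0.8, 0.5]
grip_width: 0.471
```

>>> jog_arm(plan=[{"dx": 0, "dy": 0, "dz": 0, "ax": 0, "ay": 0, "az": 0, "fingers": 25}, {"dx": 0, "dy": 0, "dz": 0, "ax": 0, "ay": 0, "az": 0, "fingers": 18}, {"dx": 0, "dy": 0, "dz": 0, "ax": 0, "ay": 0, "az": 0, "fingers": 5}, {"dx": 0, "dy": 0, "dz": 0, "ax": 0, "ay": 0, "az": 0, "fingers": 5}, {"dx": 0, "dy": 0, "dz": 0, "ax": 0, "ay": 0, "az": 0, "fingers": 5}])

```text
t: 4.3
ee_pos: [0.4724, -0.0327, 0.0051]
tool_rot: [0.001, -0.62, 0.785, -0.0]
force: [-1.3, 0.3, 6.3]
grip_width: 0.164
```

Run:
```python
from h import *
st()
for n in('scene','top'):
    f=grab_frame(n);c=f['color'];c=c[180:270,220:340] if n=='scene' else c[165:255,300:420]
    cv2.imwrite(f'pics/{n}3.png',cv2.resize(c,None,fx=5,fy=5,interpolation=cv2.INTER_CUBIC))
```

```text
t 4.3 p [ 0.4724 -0.0327  0.0051] F [-1.32  0.33  6.27] M [0.273 0.6   0.041] w 0.164
[[-0.232 -0.973  0.001]
 [-0.973  0.232  0.   ]
 [-0.    -0.001 -1.   ]] [ 0.263  0.308 -0.456  0.    -0.805 -0.498]
```

View pics/scene3.png

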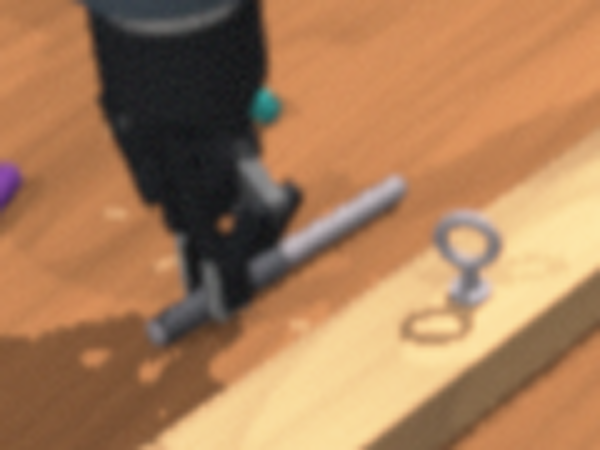

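View pics/top3.png

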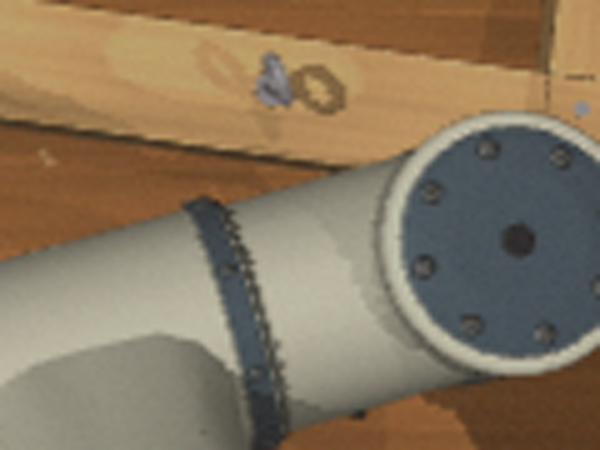

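Gripped (opening 14 mm). Lift, turn by 24° to the loop's axis, and stop short of the loop on its -y side.

>>> jog_arm(plan=[{"dx": 0, "dy": 0, "dz": 0.3, "ax": 0, "ay": 0, "az": 0, "fingers": 5}, {"dx": 0, "dy": 0, "dz": 0.6, "ax": 0, "ay": 0, "az": 0, "fingers": 5}, {"dx": 0, "dy": 0, "dz": 0.7, "ax": 0, "ay": 0, "az": 0, "fingers": 5}, {"dx": 0.49, "dy": -0.5, "dz": 0, "ax": 0, "ay": 0, "az": 0.5, "fingers": 5}, {"dx": 0.49, "dy": -0.5, "dz": 0, "ax": 0, "ay": 0, "az": 0.8, "fingers": 5}, {"dx": 0.49, "dy": -0.4, "dz": 0, "ax": 0, "ay": 0, "az": 0.9, "fingers": 5}, {"dx": 0.49, "dy": -0.4, "dz": 0, "ax": 0, "ay": 0, "az": 0.9, "fingers": 5}, {"dx": 0.49, "dy": -0.37, "dz": 0, "ax": 0, "ay": 0, "az": 0.9, "fingers": 5}])

```text
t: 5.4
ee_pos: [0.5947, -0.1419, 0.0837]
tool_rot: [0.0, 0.747, -0.665, -0.0]
force: [-0.1, -0.3, -1.7]
grip_width: 0.164
```

>>> jog_arm(plan=[{"dx": 0.49, "dy": 0, "dz": 0, "ax": 0, "ay": 0, "az": 0.8, "fingers": 5}, {"dx": 0, "dy": 0, "dz": -0.3, "ax": 0, "ay": 0, "az": 0, "fingers": 5}, {"dx": 0, "dy": 0, "dz": 0, "ax": 0, "ay": 0, "az": 0, "fingers": 5}, {"dx": 0, "dy": 0, "dz": 0, "ax": 0, "ay": 0, "az": 0, "fingers": 5}])

```text
t: 5.9
ee_pos: [0.6182, -0.1411, 0.0693]
tool_rot: [0.0, 0.769, -0.639, -0.0]
force: [0.1, -0.3, -0.8]
grip_width: 0.159
```

Run:
```python
from h import *
st()
for n in('scene','top'):
    f=grab_frame(n);c=f['color'];cv2.imwrite(f'pics/{n}4f.png',c);c=c[190:290,270:390] if n=='scene' else c[150:240,320:440]
    cv2.imwrite(f'pics/{n}4.png',cv2.resize(c,None,fx=6,fy=6,interpolation=cv2.INTER_CUBIC))
```

```text
t 5.9 p [ 0.6182 -0.1411  0.0693] F [ 0.09 -0.34 -0.79] M [-0.049 -0.033 -0.028] w 0.159
[[ 0.183 -0.983 -0.001]
 [-0.983 -0.183 -0.   ]
 [-0.     0.001 -1.   ]] [ 0.022  0.508  0.065  0.    -1.128  0.162]
```

View pics/scene4.png

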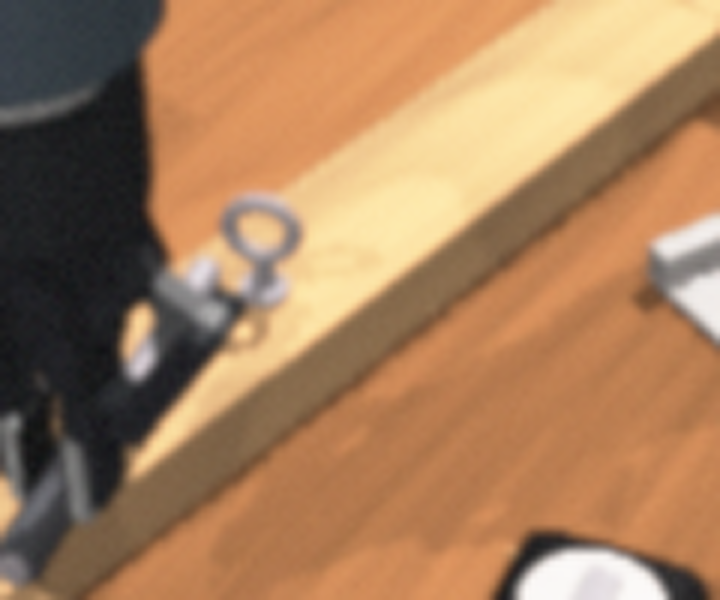

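View pics/top4.png

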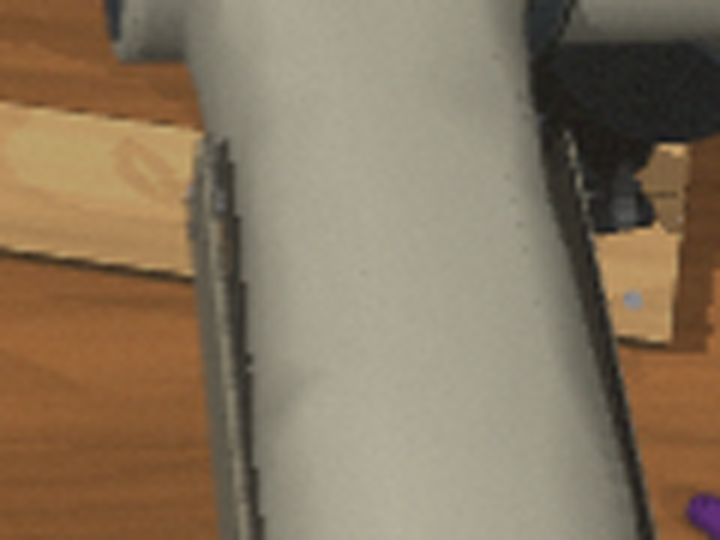

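```bash
cat >> h.py <<'E'
def drift(o=None,off=.0029,al=0):
    from scipy.spatial.transform import Rotation as Ro
    o=o or get_obs();q=o['tool_rot'];M=Ro.from_quat([q[1],q[2],q[3],q[0]]).as_matrix()
    g=np.array(o['ee_pos'])-off*M[:,2]; u=-M[:,0]; return g+al*u,u
E
python3 - <<'E'
from h import *
f=grab_frame('scene');g,u=drift()
print(g,u)
s=np.array([-.039,-.035,.035,.06,.08,.10,.12,.15])
p=proj(f,g+s[:,None]*u)
for a,b in zip(s,p):print(a,np.round(b,1),np.round((b-[270,190])*6,0))
c=f['color'][190:290,250:370]
c=cv2.resize(c,None,fx=6,fy=6,interpolation=cv2.INTER_CUBIC)
for a,b in zip(s,p): cv2.circle(c,tuple(int(v) for v in (b-[250,190]+.5)*6),3,(0,0,255),-1)
L=np.array([.593,.007,.065])
for b in proj(f,[L]): cv2.circle(c,tuple(int(v) for v in (b-[250,190]+.5)*6),3,(0,255,0),-1)
cv2.imwrite('pics/s5.png',c)
E
```

```text
[ 0.6188297  -0.14110874  0.07291005] [-1.82950899e-01  9.83122018e-01 -2.57766209e-04]
-0.039 [271.1 284.3] [  6. 566.]
-0.035 [272.1 282.8] [ 13. 557.]
0.035 [289.1 258.5] [114. 411.]
0.06 [294.6 250.5] [148. 363.]
0.08 [298.8 244.4] [173. 327.]
0.1 [302.9 238.5] [198. 291.]
0.12 [306.9 232.9] [221. 257.]
0.15 [312.6 224.7] [255. 208.]
```

View pics/s5.png

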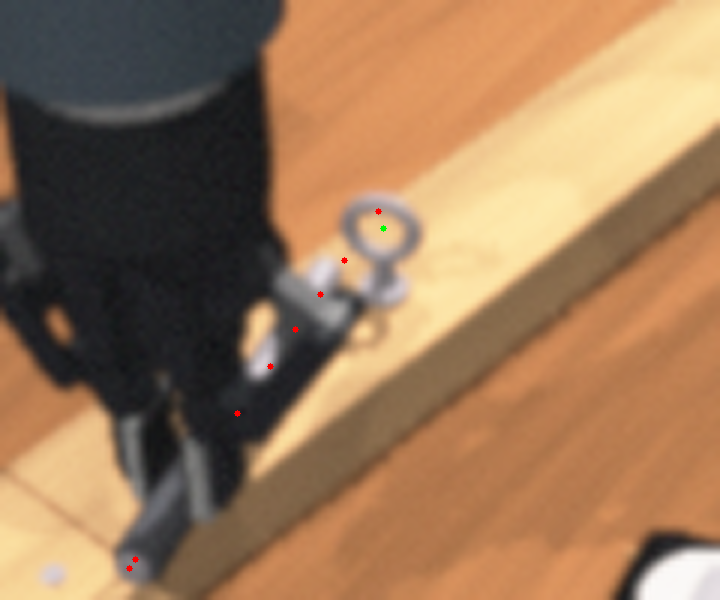

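Run:
```python
from h import *
f=grab_frame('scene')
c=f['color'][215:265,280:330]
cv2.imwrite('pics/s6.png',cv2.resize(c,None,fx=12,fy=12,interpolation=cv2.INTER_CUBIC))
```

```text
(no output)
```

View pics/s6.png

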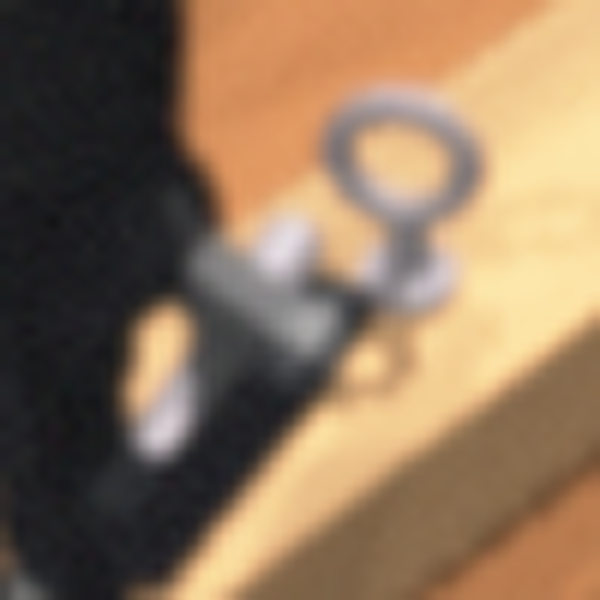

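In the scene view, the tip is at (305,232), still short of the loop (hole at (313,228)). Relative to the hole, the drift must come down 8 mm and about 3 mm in +x. Apply that and advance 20 mm.

>>> jog_arm(plan=[{"dx": 0.06, "dy": 0, "dz": -0.16, "ax": 0, "ay": 0, "az": 0, "fingers": 5}, {"dx": -0.035, "dy": 0.19, "dz": 0, "ax": 0, "ay": 0, "az": 0, "fingers": 5}, {"dx": -0.035, "dy": 0.19, "dz": 0, "ax": 0, "ay": 0, "az": 0, "fingers": 5}, {"dx": 0, "dy": 0, "dz": 0, "ax": 0, "ay": 0, "az": 0, "fingers": 5}])

```text
t: 6.6
ee_pos: [0.6184, -0.1212, 0.0615]
tool_rot: [-0.0, 0.769, -0.639, 0.0]
force: [1.1, -0.9, -1.5]
grip_width: 0.162
```

Run:
```python
from h import *
st()
f=grab_frame('scene');g,u=drift();print(g,u)
print(np.round(proj(f,[g+.12*u,g+.13*u,g+.1*u]),1))
c=f['color'][205:255,285:335]
cv2.imwrite('pics/s7.png',cv2.resize(c,None,fx=12,fy=12,interpolation=cv2.INTER_CUBIC))
f=grab_frame('top');c=f['color'][150:220,320:400]
cv2.imwrite('pics/t7.png',cv2.resize(c,None,fx=7,fy=7,interpolation=cv2.INTER_CUBIC))
```

```text
t 6.6 p [ 0.6184 -0.1212  0.0615] F [ 1.12 -0.89 -1.54] M [-0.032  0.022  0.012] w 0.162
[[ 0.184 -0.983  0.   ]
 [-0.983 -0.184  0.   ]
 [ 0.    -0.    -1.   ]] [ 0.054  0.507  0.041 -0.    -1.105  0.131]
[ 0.61844742 -0.12160799  0.06445487] [-1.83862283e-01  9.82952004e-01 -1.35133107e-04]
[[312.  230.8]
 [313.8 228.2]
 [308.2 236.4]]
```

View pics/s7.png

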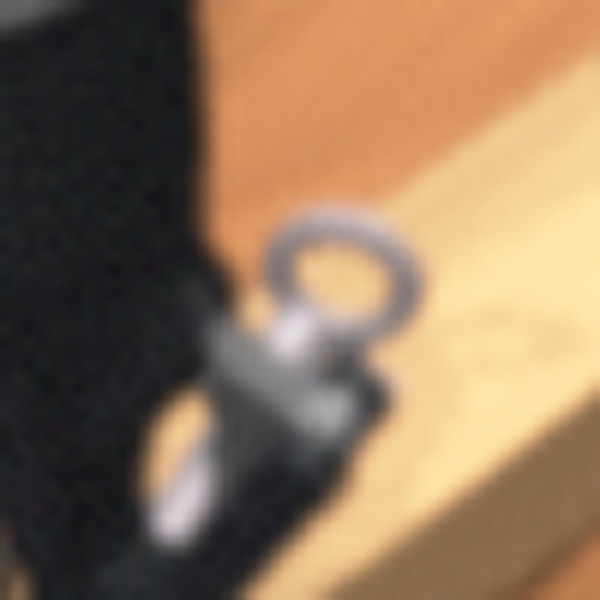

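View pics/t7.png

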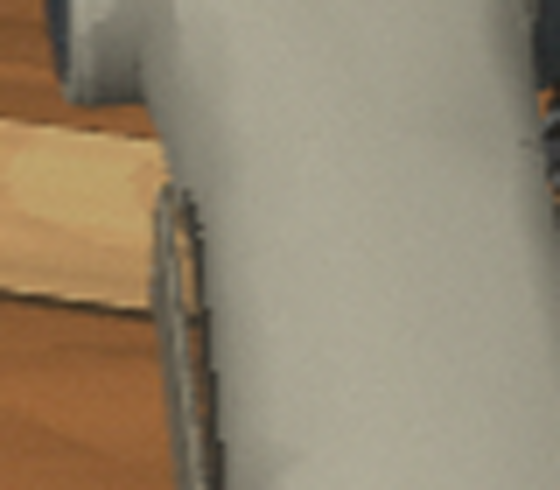

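The line of the shank now extends into the middle of the hole (crop (343,270)), so I'll advance 20 mm gently.

>>> jog_arm(plan=[{"dx": -0.018, "dy": 0.1, "dz": 0, "ax": 0, "ay": 0, "az": 0, "fingers": 5}, {"dx": -0.018, "dy": 0.1, "dz": 0, "ax": 0, "ay": 0, "az": 0, "fingers": 5}, {"dx": -0.018, "dy": 0.1, "dz": 0, "ax": 0, "ay": 0, "az": 0, "fingers": 5}, {"dx": -0.018, "dy": 0.1, "dz": 0, "ax": 0, "ay": 0, "az": 0, "fingers": 5}, {"dx": 0, "dy": 0, "dz": 0, "ax": 0, "ay": 0, "az": 0, "fingers": 5}])

```text
t: 7.32
ee_pos: [0.6147, -0.1017, 0.0614]
tool_rot: [-0.0, 0.769, -0.639, -0.0]
force: [-0.8, -0.1, -1.0]
grip_width: 0.163
```

Run:
```python
from h import *
st()
f=grab_frame('scene');g,u=drift();print(g,u)
print(np.round(proj(f,[g+.12*u,g+.13*u,g+.1*u]),1))
c=f['color'][205:255,285:335]
cv2.imwrite('pics/s8.png',cv2.resize(c,None,fx=12,fy=12,interpolation=cv2.INTER_CUBIC))
```

```text
t 7.33 p [ 0.6147 -0.1017  0.0614] F [-0.75 -0.07 -1.03] M [-0.011 -0.089  0.036] w 0.163
[[ 0.183 -0.983  0.   ]
 [-0.983 -0.183  0.   ]
 [-0.    -0.    -1.   ]] [ 0.086  0.494  0.02  -0.    -1.096  0.098]
[ 0.61477556 -0.10197274  0.06423508] [-1.83259924e-01  9.83064494e-01  2.81387519e-05]
[[315.7 225.6]
 [317.4 223. ]
 [312.  230.9]]
```

View pics/s8.png

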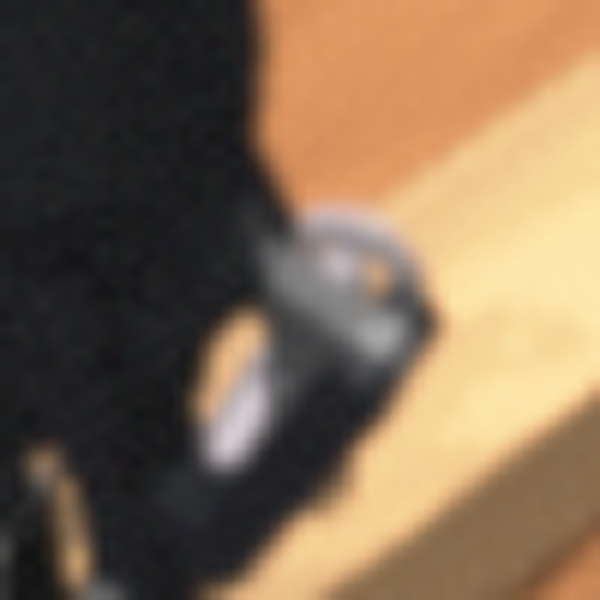

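Tip is entering the hole with no contact force, slightly to the left; shift 1 mm in +x and go on.

>>> jog_arm(plan=[{"dx": 0.02, "dy": 0, "dz": 0, "ax": 0, "ay": 0, "az": 0, "fingers": 5}, {"dx": -0.018, "dy": 0.1, "dz": 0, "ax": 0, "ay": 0, "az": 0, "fingers": 5}, {"dx": -0.018, "dy": 0.1, "dz": 0, "ax": 0, "ay": 0, "az": 0, "fingers": 5}, {"dx": -0.018, "dy": 0.1, "dz": 0, "ax": 0, "ay": 0, "az": 0, "fingers": 5}, {"dx": -0.018, "dy": 0.1, "dz": 0, "ax": 0, "ay": 0, "az": 0, "fingers": 5}, {"dx": 0, "dy": 0, "dz": 0, "ax": 0, "ay": 0, "az": 0, "fingers": 5}])

```text
t: 8.12
ee_pos: [0.6121, -0.0817, 0.0613]
tool_rot: [-0.0, 0.769, -0.639, -0.0]
force: [0.5, -0.3, -1.2]
grip_width: 0.161
```

Run:
```python
from h import *
st()
f=grab_frame('scene');g,u=drift();print(g,u)
c=f['color'][205:255,285:335]
cv2.imwrite('pics/s9.png',cv2.resize(c,None,fx=12,fy=12,interpolation=cv2.INTER_CUBIC))
```

```text
t 8.12 p [ 0.6121 -0.0817  0.0613] F [ 0.5  -0.25 -1.18] M [-0.075 -0.013  0.023] w 0.161
[[ 0.183 -0.983  0.   ]
 [-0.983 -0.183  0.   ]
 [-0.    -0.    -1.   ]] [ 0.12   0.485  0.004 -0.    -1.09   0.065]
[ 0.61215731 -0.08200976  0.06424432] [-1.83331366e-01  9.83051170e-01 -9.09272521e-05]
```

View pics/s9.png

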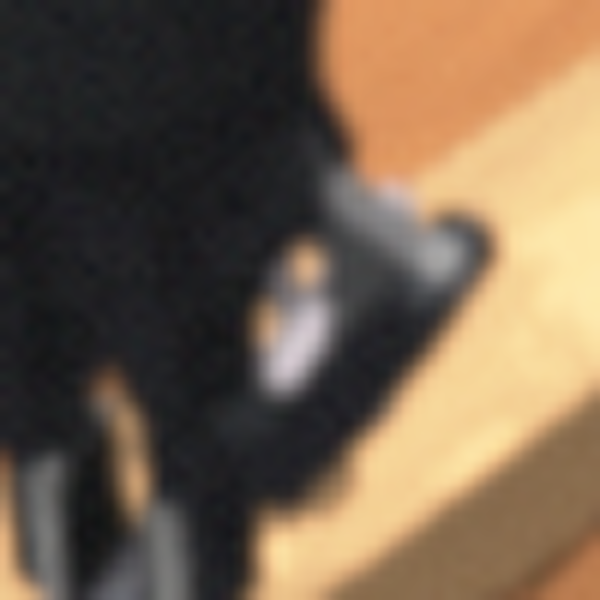

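The shank passes to the right of the loop's left wire (crop (285,280)), its tip shows beyond at (395,190), and there is no contact force, so it's through. I'll go 12 mm deeper, then work out swing steps about the eye.

>>> jog_arm(plan=[{"dx": -0.022, "dy": 0.12, "dz": 0, "ax": 0, "ay": 0, "az": 0, "fingers": 5}, {"dx": -0.022, "dy": 0.12, "dz": 0, "ax": 0, "ay": 0, "az": 0, "fingers": 5}, {"dx": 0, "dy": 0, "dz": 0, "ax": 0, "ay": 0, "az": 0, "fingers": 5}])

```text
t: 8.55
ee_pos: [0.6099, -0.0696, 0.0613]
tool_rot: [-0.0, 0.769, -0.639, -0.0]
force: [0.1, -0.8, -1.3]
grip_width: 0.162
```

```bash
cat > sw.py <<'E'
from h import *
import sys
L=np.array([.5945,.007])
def steps(deg,n,L=L,s=None,verbose=True):
    g,u=drift();r0=np.linalg.norm(g[:2]-L);al=np.arctan2(u[1],u[0])
    s0=(L-g[:2])@u[:2];e0=np.cross(u[:2],L-g[:2]);s=s or s0
    print('ang',round(np.degrees(al),1),'s',round(s0,4),'e',round(float(e0),4),'g',np.round(g,4))
    p=g[:2]
    for i in range(1,n+1):
        a=al-np.radians(deg*i);ss=s0+(s-s0)*i/n
        q=L-ss*np.array([np.cos(a),np.sin(a)])
        print(i,np.round((q-p)/.05,3),'az',-deg/5);p=q
def mom():
    o=get_obs();F=np.array(o['force']);M=np.array(o['moment']);p=np.array(o['ee_pos'])
    r=p[:2]-L;print('F',np.round(F,2),'M',np.round(M,3),'tau_z about eye (if M at TCP)',round(M[2]+r[0]*F[1]-r[1]*F[0],3))
E
python3 - <<'E'
from sw import *
st();mom();steps(4,8,s=.078)
E
```

```text
t 8.55 p [ 0.6099 -0.0696  0.0613] F [ 0.07 -0.76 -1.32] M [-0.097 -0.042 -0.036] w 0.162
[[ 0.184 -0.983  0.   ]
 [-0.983 -0.184  0.   ]
 [-0.    -0.    -1.   ]] [ 0.141  0.478 -0.007 -0.    -1.085  0.044]
F [ 0.07 -0.76 -1.32] M [-0.097 -0.042 -0.036] tau_z about eye (if M at TCP) -0.042
ang 100.6 s 0.0782 e 0.0011 g [ 0.6099 -0.0696  0.0642]
1 [-0.129 -0.02 ] az -0.8
2 [-0.109 -0.008] az -0.8
3 [-0.109 -0.001] az -0.8
4 [-0.109  0.007] az -0.8
5 [-0.108  0.014] az -0.8
6 [-0.107  0.022] az -0.8
7 [-0.105  0.029] az -0.8
8 [-0.103  0.037] az -0.8
```

>>> jog_arm(plan=[{"dx": -0.118, "dy": -0.02, "dz": 0, "ax": 0, "ay": 0, "az": -0.8, "fingers": 5}, {"dx": -0.109, "dy": -0.008, "dz": 0, "ax": 0, "ay": 0, "az": -0.8, "fingers": 5}, {"dx": -0.109, "dy": -0.001, "dz": 0, "ax": 0, "ay": 0, "az": -0.8, "fingers": 5}, {"dx": -0.109, "dy": 0.007, "dz": 0, "ax": 0, "ay": 0, "az": -0.8, "fingers": 5}, {"dx": -0.108, "dy": 0.014, "dz": 0, "ax": 0, "ay": 0, "az": -0.8, "fingers": 5}, {"dx": 0, "dy": 0, "dz": 0, "ax": 0, "ay": 0, "az": 0, "fingers": 5}])

```text
t: 9.3
ee_pos: [0.5821, -0.0706, 0.0614]
tool_rot: [-0.0, -0.647, 0.763, -0.0]
force: [-0.1, -0.6, -1.7]
grip_width: 0.161
```

Run:
```python
from sw import *
mom();steps(4,8,s=.078)
f=grab_frame('scene');c=f['color'][200:260,270:350]
cv2.imwrite('pics/s10.png',cv2.resize(c,None,fx=9,fy=9,interpolation=cv2.INTER_CUBIC))
```

```text
F [-0.14 -0.65 -1.7 ] M [-0.047  0.005  0.028] tau_z about eye (if M at TCP) 0.025
ang 80.6 s 0.0786 e 0.0005 g [ 0.5821 -0.0706  0.0643]
1 [-0.117  0.025] az -0.8
2 [-0.105  0.031] az -0.8
3 [-0.103  0.038] az -0.8
4 [-0.1    0.045] az -0.8
5 [-0.096  0.052] az -0.8
6 [-0.092  0.058] az -0.8
7 [-0.088  0.064] az -0.8
8 [-0.083  0.07 ] az -0.8
```

View pics/s10.png

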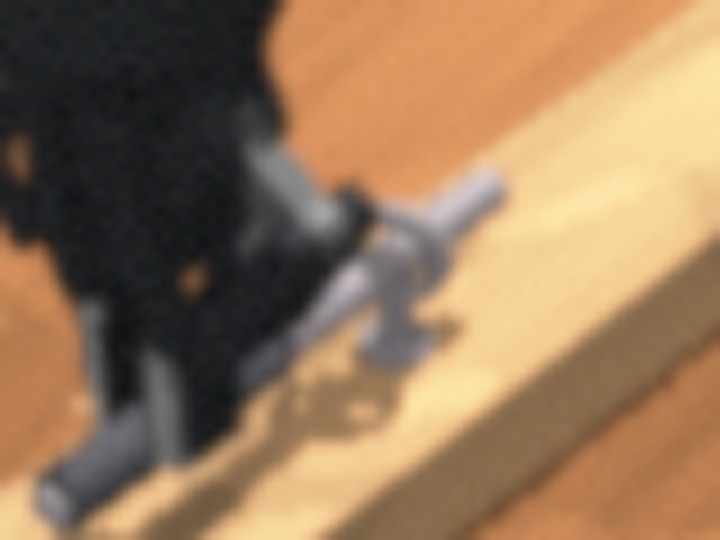

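The shank is visibly through the loop: it passes at crop (400,260), with the tip at (490,185). I'll continue clockwise.

>>> jog_arm(plan=[{"dx": -0.109, "dy": 0.025, "dz": 0, "ax": 0, "ay": 0, "az": -0.8, "fingers": 5}, {"dx": -0.105, "dy": 0.031, "dz": 0, "ax": 0, "ay": 0, "az": -0.8, "fingers": 5}, {"dx": -0.103, "dy": 0.038, "dz": 0, "ax": 0, "ay": 0, "az": -0.8, "fingers": 5}, {"dx": 0, "dy": 0, "dz": 0, "ax": 0, "ay": 0, "az": 0, "fingers": 5}])

```text
t: 9.85
ee_pos: [0.5668, -0.0661, 0.0615]
tool_rot: [0.0, -0.564, 0.826, -0.0]
force: [-0.2, -0.2, -2.2]
grip_width: 0.161
```

Run:
```python
from sw import *
mom();steps(2,6,s=.078)
```

```text
F [-0.22 -0.15 -2.2 ] M [-0.377 -0.112  0.047] tau_z about eye (if M at TCP) 0.035
ang 68.7 s 0.0781 e 0.0008 g [ 0.5668 -0.0661  0.0644]
1 [-0.065  0.027] az -0.4
2 [-0.049  0.023] az -0.4
3 [-0.049  0.025] az -0.4
4 [-0.048  0.026] az -0.4
5 [-0.047  0.028] az -0.4
6 [-0.046  0.03 ] az -0.4
```

>>> jog_arm(plan=[{"dx": -0.05, "dy": 0.022, "dz": 0, "ax": 0, "ay": 0, "az": -0.4, "fingers": 5}, {"dx": -0.05, "dy": 0.023, "dz": 0, "ax": 0, "ay": 0, "az": -0.4, "fingers": 5}, {"dx": 0, "dy": 0, "dz": 0, "ax": 0, "ay": 0, "az": 0, "fingers": 5}])

```text
t: 10.22
ee_pos: [0.5617, -0.0641, 0.0614]
tool_rot: [-0.0, -0.535, 0.845, -0.0]
force: [0.1, -3.9, -2.7]
grip_width: 0.163
```

Run:
```python
from sw import *
mom();steps(2,6,s=.078)
```

```text
F [ 0.14 -3.92 -2.73] M [-0.792 -0.154 -0.005] tau_z about eye (if M at TCP) 0.133
ang 64.7 s 0.0782 e 0.0008 g [ 0.5617 -0.0641  0.0643]
1 [-0.063  0.032] az -0.4
2 [-0.048  0.027] az -0.4
3 [-0.047  0.028] az -0.4
4 [-0.046  0.03 ] az -0.4
5 [-0.045  0.031] az -0.4
6 [-0.043  0.033] az -0.4
```

Contact is building: moment 0.13 N m (the moment reading refers to a point about 0.2 m above the TCP, which doesn't affect its z part). Continue, easing 0.5 mm in -y.

>>> jog_arm(plan=[{"dx": -0.05, "dy": 0.017, "dz": 0, "ax": 0, "ay": 0, "az": -0.4, "fingers": 5}, {"dx": -0.048, "dy": 0.027, "dz": 0, "ax": 0, "ay": 0, "az": -0.4, "fingers": 5}, {"dx": 0, "dy": 0, "dz": 0, "ax": 0, "ay": 0, "az": 0, "fingers": 5}])

```text
t: 10.6
ee_pos: [0.5566, -0.0616, 0.0614]
tool_rot: [0.0, -0.504, 0.864, -0.0]
force: [0.9, -2.4, -2.1]
grip_width: 0.162
```

Run:
```python
from sw import *
mom();steps(2,6,s=.078)
f=grab_frame('scene');c=f['color'][200:260,270:350]
cv2.imwrite('pics/s11.png',cv2.resize(c,None,fx=9,fy=9,interpolation=cv2.INTER_CUBIC))
```

```text
F [ 0.88 -2.36 -2.06] M [-0.784 -0.218 -0.034] tau_z about eye (if M at TCP) 0.116
ang 60.6 s 0.0783 e 0.0007 g [ 0.5566 -0.0616  0.0643]
1 [-0.059  0.036] az -0.4
2 [-0.046  0.03 ] az -0.4
3 [-0.044  0.032] az -0.4
4 [-0.043  0.033] az -0.4
5 [-0.042  0.035] az -0.4
6 [-0.041  0.036] az -0.4
```

View pics/s11.png

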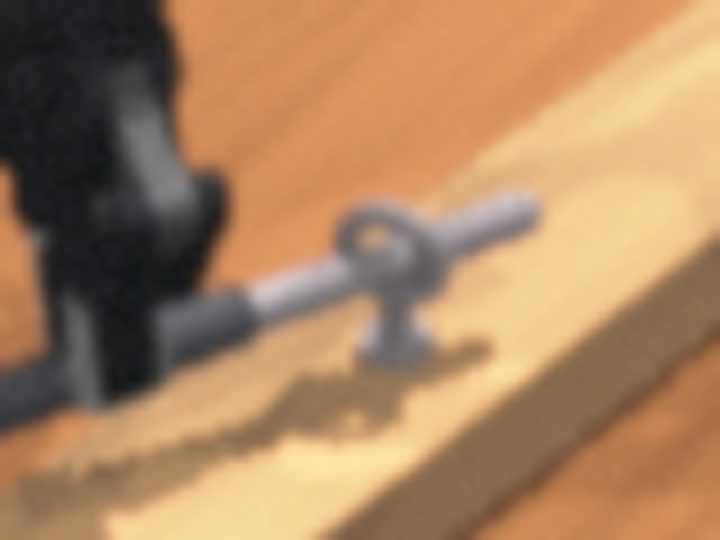

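Loop engaged; the shank sits low in the hole (open gap above it at crop (375,235)), so I raise it 1 mm and go on.

>>> jog_arm(plan=[{"dx": -0.048, "dy": 0.028, "dz": 0.02, "ax": 0, "ay": 0, "az": -0.4, "fingers": 5}, {"dx": -0.046, "dy": 0.03, "dz": 0, "ax": 0, "ay": 0, "az": -0.4, "fingers": 5}, {"dx": -0.044, "dy": 0.032, "dz": 0, "ax": 0, "ay": 0, "az": -0.4, "fingers": 5}, {"dx": 0, "dy": 0, "dz": 0, "ax": 0, "ay": 0, "az": 0, "fingers": 5}])

```text
t: 11.15
ee_pos: [0.5495, -0.0572, 0.0621]
tool_rot: [-0.0, -0.458, 0.889, -0.0]
force: [0.6, -3.9, -3.1]
grip_width: 0.16
```

Run:
```python
from sw import *
mom();steps(2,8,s=.078)
```

```text
F [ 0.61 -3.85 -3.07] M [-1.224 -0.22  -0.092] tau_z about eye (if M at TCP) 0.121
ang 54.6 s 0.0784 e 0.0006 g [ 0.5495 -0.0572  0.065 ]
1 [-0.052  0.04 ] az -0.4
2 [-0.042  0.035] az -0.4
3 [-0.041  0.036] az -0.4
4 [-0.04   0.038] az -0.4
5 [-0.038  0.039] az -0.4
6 [-0.037  0.04 ] az -0.4
7 [-0.035  0.041] az -0.4
8 [-0.034  0.043] az -0.4
```

>>> jog_arm(plan=[{"dx": -0.052, "dy": 0.022, "dz": 0, "ax": 0, "ay": 0, "az": -0.4, "fingers": 5}, {"dx": -0.042, "dy": 0.035, "dz": 0, "ax": 0, "ay": 0, "az": -0.4, "fingers": 5}, {"dx": 0, "dy": 0, "dz": 0, "ax": 0, "ay": 0, "az": 0, "fingers": 5}, {"dx": 0, "dy": 0, "dz": 0, "ax": 0, "ay": 0, "az": 0, "fingers": 5}])

```text
t: 11.65
ee_pos: [0.5451, -0.0541, 0.0622]
tool_rot: [0.0, -0.427, 0.904, 0.0]
force: [1.6, -1.7, -2.3]
grip_width: 0.162
```

Run:
```python
from sw import *
mom();steps(2,8,s=.078)
f=grab_frame('scene');mom();c=f['color'][200:260,270:350]
cv2.imwrite('pics/s12.png',cv2.resize(c,None,fx=9,fy=9,interpolation=cv2.INTER_CUBIC))
f=grab_frame('top');mom();c=f['color'][150:220,320:400]
cv2.imwrite('pics/t12.png',cv2.resize(c,None,fx=7,fy=7,interpolation=cv2.INTER_CUBIC))
```

```text
F [ 1.63 -1.71 -2.26] M [-0.884 -0.407 -0.027] tau_z about eye (if M at TCP) 0.157
ang 50.6 s 0.0786 e 0.0006 g [ 0.5451 -0.0541  0.0651]
1 [-0.05   0.045] az -0.4
2 [-0.039  0.038] az -0.4
3 [-0.038  0.039] az -0.4
4 [-0.037  0.041] az -0.4
5 [-0.035  0.042] az -0.4
6 [-0.034  0.043] az -0.4
7 [-0.032  0.044] az -0.4
8 [-0.03   0.045] az -0.4
F [ 1.22 -2.17 -4.22] M [-0.922 -0.421 -0.032] tau_z about eye (if M at TCP) 0.149
F [ 1.33 -1.63 -3.48] M [-0.802 -0.396 -0.031] tau_z about eye (if M at TCP) 0.131
```

View pics/s12.png

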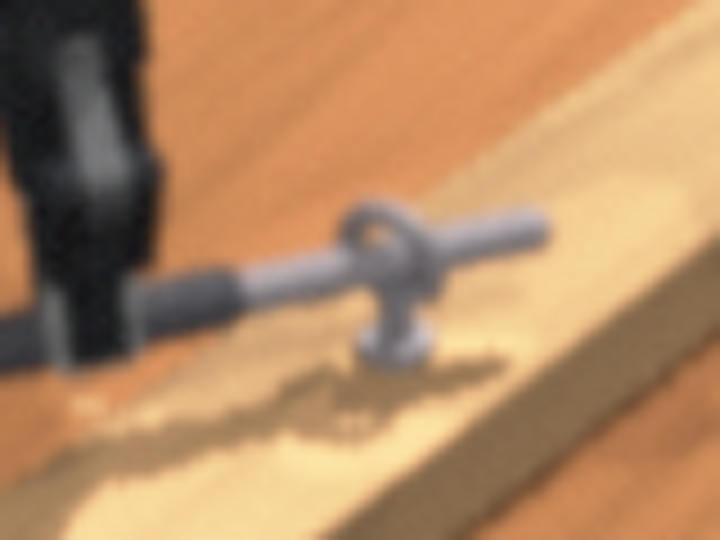

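View pics/t12.png

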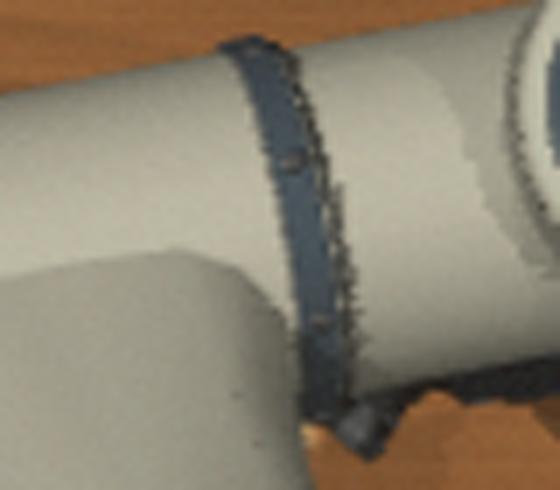

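Moment holds at about 0.15 N m, which is the thread friction, so the eye is turning. I'll continue 10°, still within the smallest possible free turn.

>>> jog_arm(plan=[{"dx": -0.042, "dy": 0.036, "dz": 0, "ax": 0, "ay": 0, "az": -0.4, "fingers": 5}, {"dx": -0.039, "dy": 0.038, "dz": 0, "ax": 0, "ay": 0, "az": -0.4, "fingers": 5}, {"dx": -0.038, "dy": 0.039, "dz": 0, "ax": 0, "ay": 0, "az": -0.4, "fingers": 5}, {"dx": -0.037, "dy": 0.041, "dz": 0, "ax": 0, "ay": 0, "az": -0.4, "fingers": 5}, {"dx": 0, "dy": 0, "dz": 0, "ax": 0, "ay": 0, "az": 0, "fingers": 5}])

```text
t: 12.38
ee_pos: [0.5369, -0.0467, 0.0622]
tool_rot: [-0.0, -0.363, 0.932, -0.0]
force: [0.5, -3.0, -4.1]
grip_width: 0.162
```

Run:
```python
from sw import *
mom();steps(2,8,s=.078)
```

```text
F [ 0.47 -2.96 -4.13] M [-1.366 -0.175 -0.089] tau_z about eye (if M at TCP) 0.107
ang 42.6 s 0.0787 e 0.0005 g [ 0.5369 -0.0467  0.0651]
1 [-0.042  0.05 ] az -0.4
2 [-0.034  0.043] az -0.4
3 [-0.032  0.045] az -0.4
4 [-0.03   0.046] az -0.4
5 [-0.029  0.047] az -0.4
6 [-0.027  0.047] az -0.4
7 [-0.025  0.048] az -0.4
8 [-0.024  0.049] az -0.4
```

>>> jog_arm(plan=[{"dx": -0.036, "dy": 0.043, "dz": -0.01, "ax": 0, "ay": 0, "az": -0.4, "fingers": 5}, {"dx": -0.034, "dy": 0.044, "dz": 0, "ax": 0, "ay": 0, "az": -0.4, "fingers": 5}, {"dx": -0.032, "dy": 0.045, "dz": 0, "ax": 0, "ay": 0, "az": -0.4, "fingers": 5}, {"dx": 0, "dy": 0, "dz": 0, "ax": 0, "ay": 0, "az": 0, "fingers": 5}])

```text
t: 12.88
ee_pos: [0.5315, -0.0404, 0.0618]
tool_rot: [-0.001, -0.314, 0.949, -0.0]
force: [-0.6, -5.2, -1.9]
grip_width: 0.164
```

Run:
```python
from sw import *
mom();steps(2,8,s=.078)
f=grab_frame('scene');mom();c=f['color'][200:260,270:350]
cv2.imwrite('pics/s13.png',cv2.resize(c,None,fx=9,fy=9,interpolation=cv2.INTER_CUBIC))
```

```text
F [-0.61 -5.25 -1.92] M [-1.987  0.224 -0.27 ] tau_z about eye (if M at TCP) 0.032
ang 36.6 s 0.0788 e 0.0005 g [ 0.5315 -0.0404  0.0647]
1 [-0.036  0.054] az -0.4
2 [-0.029  0.047] az -0.4
3 [-0.027  0.048] az -0.4
4 [-0.025  0.049] az -0.4
5 [-0.024  0.049] az -0.4
6 [-0.022  0.05 ] az -0.4
7 [-0.02   0.051] az -0.4
8 [-0.018  0.051] az -0.4
F [ 0.85 -4.73 -1.66] M [-1.896  0.254 -0.211] tau_z about eye (if M at TCP) 0.127
```

View pics/s13.png

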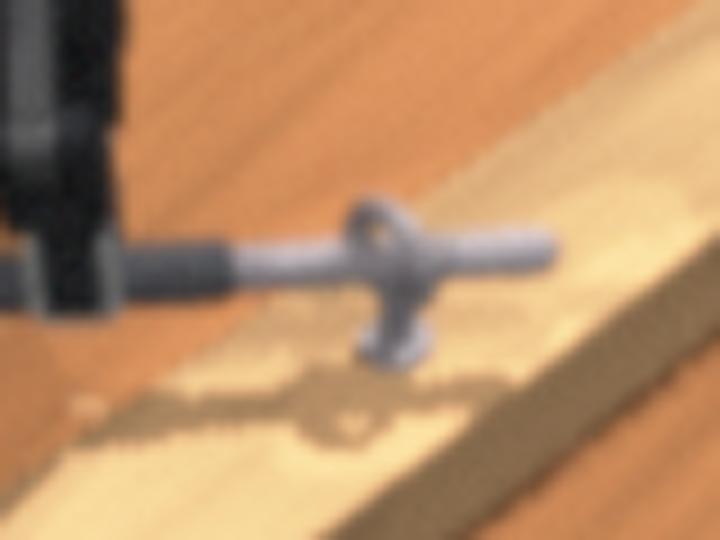

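A sideways force of -5 N in y is building while the moment stays small, so the eye's true centre is at a slightly lower y. I shift the swing centre to (0.5945, 0.0050).

```bash
sed -i 's/L=np.array(\[.5945,.007\])/L=np.array([.5945,.005])/' sw.py
python3 - <<'E'
from sw import *
steps(2,4,s=.078)
E
```

```text
ang 36.6 s 0.0776 e -0.0011 g [ 0.5315 -0.0404  0.0646]
1 [-0.02   0.025] az -0.4
2 [-0.032  0.044] az -0.4
3 [-0.03   0.045] az -0.4
4 [-0.029  0.046] az -0.4
```

>>> jog_arm(plan=[{"dx": -0.025, "dy": 0.02, "dz": 0, "ax": 0, "ay": 0, "az": -0.4, "fingers": 5}, {"dx": -0.03, "dy": 0.042, "dz": 0, "ax": 0, "ay": 0, "az": -0.4, "fingers": 5}, {"dx": 0, "dy": 0, "dz": 0, "ax": 0, "ay": 0, "az": 0, "fingers": 5}, {"dx": 0, "dy": 0, "dz": 0, "ax": 0, "ay": 0, "az": 0, "fingers": 5}])

```text
t: 13.42
ee_pos: [0.5287, -0.0367, 0.0615]
tool_rot: [-0.001, -0.281, 0.96, 0.0]
force: [-2.0, -3.0, -2.4]
grip_width: 0.162
```

Run:
```python
from sw import *
mom();steps(2,4,s=.078)
```

```text
F [-2.02 -3.   -2.39] M [-0.89   0.946  0.019] tau_z about eye (if M at TCP) 0.132
ang 32.6 s 0.0778 e -0.0003 g [ 0.5287 -0.0367  0.0644]
1 [-0.026  0.041] az -0.4
2 [-0.028  0.047] az -0.4
3 [-0.026  0.048] az -0.4
4 [-0.024  0.049] az -0.4
```

>>> jog_arm(plan=[{"dx": -0.036, "dy": 0.036, "dz": 0, "ax": 0, "ay": 0, "az": -0.4, "fingers": 5}, {"dx": -0.028, "dy": 0.046, "dz": 0, "ax": 0, "ay": 0, "az": -0.4, "fingers": 5}, {"dx": 0, "dy": 0, "dz": 0, "ax": 0, "ay": 0, "az": 0, "fingers": 5}, {"dx": 0, "dy": 0, "dz": 0, "ax": 0, "ay": 0, "az": 0, "fingers": 5}])

```text
t: 13.92
ee_pos: [0.526, -0.0324, 0.0617]
tool_rot: [-0.0, -0.247, 0.969, 0.0]
force: [-1.5, -0.9, -2.7]
grip_width: 0.162
```

Run:
```python
from sw import *
mom();steps(2,4,s=.078)
f=grab_frame('scene');mom();c=f['color'][200:260,270:350]
cv2.imwrite('pics/s14.png',cv2.resize(c,None,fx=9,fy=9,interpolation=cv2.INTER_CUBIC))
```

```text
F [-1.51 -0.86 -2.71] M [-0.317  0.808  0.118] tau_z about eye (if M at TCP) 0.12
ang 28.6 s 0.0781 e 0.0001 g [ 0.526  -0.0324  0.0646]
1 [-0.025  0.05 ] az -0.4
2 [-0.023  0.049] az -0.4
3 [-0.021  0.05 ] az -0.4
4 [-0.02   0.051] az -0.4
F [-1.9  -1.33 -1.78] M [-0.212  0.88   0.175] tau_z about eye (if M at TCP) 0.195
```

View pics/s14.png

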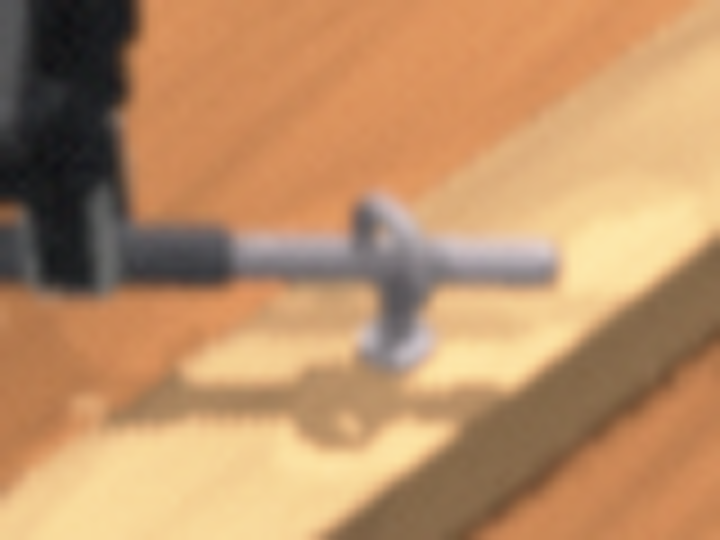

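Nearly a pure couple now (0.12–0.17 N m), and the eye has turned about 30°. Before approaching home, I measure stiffness: reverse 0.4° and compare moments, to choose a safe step.

```bash
cat >> sw.py <<'E'
def avg(n=6):
    R=[]
    for i in range(n):
        o=get_obs();F=np.array(o['force']);M=np.array(o['moment']);r=np.array(o['ee_pos'])[:2]-L
        R.append([*F,*M,M[2]+r[0]*F[1]-r[1]*F[0]])
        grab_frame('scene')
    R=np.array(R);m=R.mean(0)
    h=.38;print('t',round(o['t'],2),'F',np.round(m[:3],2),'M',np.round(m[3:6],3),'tau %.3f sd %.3f'%(m[6],R[:,6].std()/n**.5))
    Fx,Fy=-m[4]/h,m[3]/h;print(' tau with F from M/h: %.3f'%(m[5]+r[0]*Fy-r[1]*Fx))
E
python3 - <<'E'
from sw import *
avg()
E
```

```text
t 14.22 F [-2.46 -0.53 -1.81] M [-0.165  0.908  0.164] tau 0.108 sd 0.027
 tau with F from M/h: 0.104
```

>>> jog_arm(plan=[{"dx": 0.005, "dy": -0.01, "dz": 0, "ax": 0, "ay": 0, "az": 0.08, "fingers": 5}, {"dx": 0, "dy": 0, "dz": 0, "ax": 0, "ay": 0, "az": 0, "fingers": 5}])

```text
t: 14.52
ee_pos: [0.5263, -0.033, 0.0618]
tool_rot: [0.0, -0.25, 0.968, 0.0]
force: [-2.5, -0.1, -2.6]
grip_width: 0.162
```

Run:
```python
from sw import *
avg();steps(1,1,s=.078)
```

```text
t 14.78 F [-2.03  0.5  -2.23] M [0.068 0.955 0.182] tau 0.071 sd 0.020
 tau with F from M/h: 0.074
ang 28.9 s 0.0781 e 0.0003 g [ 0.5263 -0.0331  0.0647]
1 [-0.015  0.03 ] az -0.2
```

Moment changes by about 0.04 N m per 0.4°, i.e. roughly 0.1 N m per degree. Steps of 2–2.5° with a reading after each are safe.

>>> jog_arm(plan=[{"dx": -0.012, "dy": 0.028, "dz": 0, "ax": 0, "ay": 0, "az": -0.22, "fingers": 5}, {"dx": -0.015, "dy": 0.03, "dz": 0, "ax": 0, "ay": 0, "az": -0.25, "fingers": 5}, {"dx": 0, "dy": 0, "dz": 0, "ax": 0, "ay": 0, "az": 0, "fingers": 5}])

```text
t: 15.2
ee_pos: [0.5248, -0.0302, 0.0618]
tool_rot: [-0.0, -0.23, 0.973, -0.0]
force: [-3.1, -1.3, -2.3]
grip_width: 0.163
```

Run:
```python
from sw import *
avg(3);steps(1.25,2,s=.078)
```

```text
t 15.3 F [-3.14 -1.03 -1.96] M [-0.273  1.215  0.206] tau 0.167 sd 0.013
 tau with F from M/h: 0.143
ang 26.6 s 0.0781 e 0.0003 g [ 0.5248 -0.0303  0.0646]
1 [-0.017  0.037] az -0.25
2 [-0.013  0.031] az -0.25
```

>>> jog_arm(plan=[{"dx": -0.024, "dy": 0.031, "dz": 0, "ax": 0, "ay": 0, "az": -0.25, "fingers": 5}, {"dx": -0.018, "dy": 0.031, "dz": 0, "ax": 0, "ay": 0, "az": -0.25, "fingers": 5}, {"dx": 0, "dy": 0, "dz": 0, "ax": 0, "ay": 0, "az": 0, "fingers": 5}])

```text
t: 15.72
ee_pos: [0.5231, -0.027, 0.0619]
tool_rot: [0.0, -0.209, 0.978, -0.0]
force: [-1.9, -1.2, -2.8]
grip_width: 0.163
```

Run:
```python
from sw import *
avg(3);steps(1.25,4,s=.078)
```

```text
t 15.82 F [-1.99 -0.79 -2.87] M [-0.402  0.797  0.145] tau 0.138 sd 0.016
 tau with F from M/h: 0.153
ang 24.1 s 0.0783 e 0.0001 g [ 0.5231 -0.0271  0.0647]
1 [-0.013  0.034] az -0.25
2 [-0.011  0.032] az -0.25
3 [-0.011  0.032] az -0.25
4 [-0.01   0.033] az -0.25
```

>>> jog_arm(plan=[{"dx": -0.016, "dy": 0.036, "dz": 0, "ax": 0, "ay": 0, "az": -0.28, "fingers": 5}, {"dx": -0.014, "dy": 0.036, "dz": 0, "ax": 0, "ay": 0, "az": -0.28, "fingers": 5}, {"dx": 0, "dy": 0, "dz": 0, "ax": 0, "ay": 0, "az": 0, "fingers": 5}])

```text
t: 16.25
ee_pos: [0.5214, -0.0234, 0.0618]
tool_rot: [0.0, -0.185, 0.983, -0.0]
force: [-2.5, -0.5, -2.9]
grip_width: 0.161
```

Run:
```python
from sw import *
avg(3);steps(1.4,4,s=.078)
```

```text
t 16.35 F [-1.87 -0.36 -2.48] M [-0.474  0.753  0.13 ] tau 0.103 sd 0.019
 tau with F from M/h: 0.165
ang 21.3 s 0.0785 e 0.0 g [ 0.5214 -0.0235  0.0647]
1 [-0.012  0.037] az -0.27999999999999997
2 [-0.01   0.037] az -0.27999999999999997
3 [-0.01   0.037] az -0.27999999999999997
4 [-0.009  0.037] az -0.27999999999999997
```

>>> jog_arm(plan=[{"dx": -0.013, "dy": 0.037, "dz": 0, "ax": 0, "ay": 0, "az": -0.28, "fingers": 5}, {"dx": -0.011, "dy": 0.037, "dz": 0, "ax": 0, "ay": 0, "az": -0.28, "fingers": 5}, {"dx": 0, "dy": 0, "dz": 0, "ax": 0, "ay": 0, "az": 0, "fingers": 5}])

```text
t: 16.77
ee_pos: [0.52, -0.0198, 0.0618]
tool_rot: [-0.0, -0.16, 0.987, -0.0]
force: [-1.9, -1.2, -2.6]
grip_width: 0.162
```

Run:
```python
from sw import *
avg(3);steps(1.4,4,s=.078)
```

```text
t 16.88 F [-2.23 -1.82 -1.93] M [-0.651  1.02   0.083] tau 0.164 sd 0.023
 tau with F from M/h: 0.144
ang 18.5 s 0.0785 e -0.0001 g [ 0.52   -0.0198  0.0646]
1 [-0.009  0.036] az -0.27999999999999997
2 [-0.008  0.037] az -0.27999999999999997
3 [-0.007  0.038] az -0.27999999999999997
4 [-0.006  0.038] az -0.27999999999999997
```

>>> jog_arm(plan=[{"dx": -0.015, "dy": 0.036, "dz": 0, "ax": 0, "ay": 0, "az": -0.28, "fingers": 5}, {"dx": -0.01, "dy": 0.037, "dz": 0, "ax": 0, "ay": 0, "az": -0.28, "fingers": 5}, {"dx": 0, "dy": 0, "dz": 0, "ax": 0, "ay": 0, "az": 0, "fingers": 5}])

```text
t: 17.3
ee_pos: [0.5187, -0.0161, 0.0617]
tool_rot: [-0.0, -0.136, 0.991, -0.0]
force: [-3.0, -2.3, -2.5]
grip_width: 0.156
```

Run:
```python
from sw import *
avg(3);steps(1.4,4,s=.078)
```

```text
t 17.4 F [-3.   -2.33 -2.77] M [-0.757  1.215  0.081] tau 0.194 sd 0.017
 tau with F from M/h: 0.164
ang 15.7 s 0.0786 e -0.0001 g [ 0.5188 -0.0162  0.0646]
1 [-0.006  0.036] az -0.27999999999999997
2 [-0.006  0.038] az -0.27999999999999997
3 [-0.005  0.038] az -0.27999999999999997
4 [-0.004  0.038] az -0.27999999999999997
```

>>> jog_arm(plan=[{"dx": -0.02, "dy": 0.034, "dz": 0, "ax": 0, "ay": 0, "az": -0.28, "fingers": 5}, {"dx": -0.012, "dy": 0.036, "dz": 0, "ax": 0, "ay": 0, "az": -0.28, "fingers": 5}, {"dx": 0, "dy": 0, "dz": 0, "ax": 0, "ay": 0, "az": 0, "fingers": 5}])

```text
t: 17.82
ee_pos: [0.5176, -0.0124, 0.0619]
tool_rot: [0.0, -0.112, 0.994, 0.0]
force: [-1.4, -1.7, -3.5]
grip_width: 0.161
```

Run:
```python
from sw import *
avg(3);steps(1.4,4,s=.079)
f=grab_frame('scene');c=f['color'][200:260,270:350]
cv2.imwrite('pics/s15.png',cv2.resize(c,None,fx=9,fy=9,interpolation=cv2.INTER_CUBIC))
```

```text
t 17.93 F [-1.39 -1.94 -3.28] M [-0.644  0.67   0.039] tau 0.163 sd 0.039
 tau with F from M/h: 0.138
ang 12.9 s 0.0789 e -0.0001 g [ 0.5176 -0.0125  0.0648]
1 [-0.008  0.036] az -0.27999999999999997
2 [-0.008  0.038] az -0.27999999999999997
3 [-0.007  0.038] az -0.27999999999999997
4 [-0.006  0.038] az -0.27999999999999997
```

View pics/s15.png

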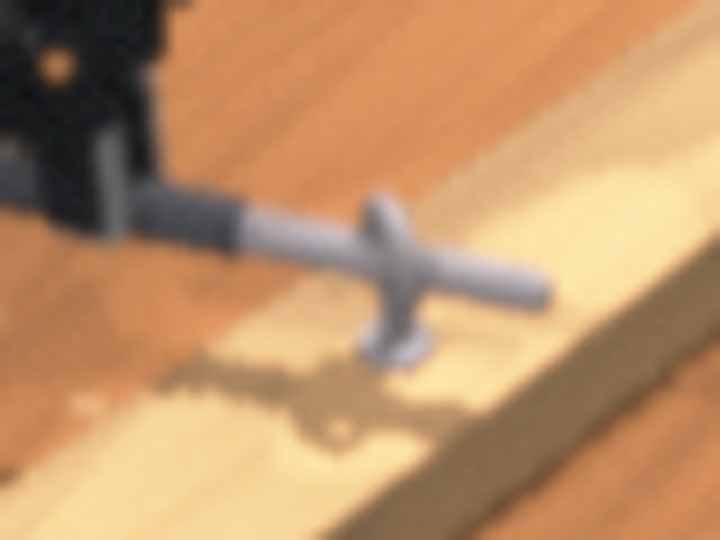

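The loop now appears nearly edge-on and the rod is well through; the eye follows. Continue.

>>> jog_arm(plan=[{"dx": -0.01, "dy": 0.036, "dz": 0, "ax": 0, "ay": 0, "az": -0.28, "fingers": 5}, {"dx": -0.007, "dy": 0.037, "dz": 0, "ax": 0, "ay": 0, "az": -0.28, "fingers": 5}, {"dx": 0, "dy": 0, "dz": 0, "ax": 0, "ay": 0, "az": 0, "fingers": 5}])

```text
t: 18.4
ee_pos: [0.5167, -0.0088, 0.0619]
tool_rot: [0.0, -0.088, 0.996, 0.0]
force: [-0.0, -1.0, -3.8]
grip_width: 0.164
```

Run:
```python
from sw import *
avg(3);steps(1.4,4,s=.079)
```

```text
t 18.5 F [-0.26 -1.15 -3.43] M [-0.461  0.372  0.037] tau 0.123 sd 0.027
 tau with F from M/h: 0.118
ang 10.1 s 0.079 e 0.0 g [ 0.5167 -0.0089  0.0647]
1 [-0.006  0.039] az -0.27999999999999997
2 [-0.005  0.038] az -0.27999999999999997
3 [-0.004  0.038] az -0.27999999999999997
4 [-0.003  0.038] az -0.27999999999999997
```

>>> jog_arm(plan=[{"dx": -0.006, "dy": 0.038, "dz": 0, "ax": 0, "ay": 0, "az": -0.28, "fingers": 5}, {"dx": -0.005, "dy": 0.038, "dz": 0, "ax": 0, "ay": 0, "az": -0.28, "fingers": 5}, {"dx": 0, "dy": 0, "dz": 0, "ax": 0, "ay": 0, "az": 0, "fingers": 5}])

```text
t: 18.92
ee_pos: [0.516, -0.0051, 0.0618]
tool_rot: [0.0, -0.063, 0.998, -0.0]
force: [-0.5, -1.0, -2.9]
grip_width: 0.162
```

Run:
```python
from sw import *
avg(3);steps(1.4,4,s=.079)
```

```text
t 19.02 F [-0.19 -1.39 -3.16] M [-0.497  0.313  0.021] tau 0.129 sd 0.055
 tau with F from M/h: 0.116
ang 7.3 s 0.0792 e 0.0001 g [ 0.516  -0.0052  0.0647]
1 [-0.004  0.041] az -0.27999999999999997
2 [-0.003  0.039] az -0.27999999999999997
3 [-0.002  0.039] az -0.27999999999999997
4 [-0.001  0.039] az -0.27999999999999997
```

>>> jog_arm(plan=[{"dx": -0.003, "dy": 0.039, "dz": 0, "ax": 0, "ay": 0, "az": -0.28, "fingers": 5}, {"dx": -0.002, "dy": 0.039, "dz": 0, "ax": 0, "ay": 0, "az": -0.28, "fingers": 5}, {"dx": 0, "dy": 0, "dz": 0, "ax": 0, "ay": 0, "az": 0, "fingers": 5}])

```text
t: 19.45
ee_pos: [0.5155, -0.0013, 0.0617]
tool_rot: [-0.0, -0.039, 0.999, -0.0]
force: [-1.5, -2.6, -2.6]
grip_width: 0.16
```

Run:
```python
from sw import *
avg(3);steps(1.4,4,s=.079)
```

```text
t 19.55 F [-1.84 -1.78 -2.68] M [-0.555  0.585  0.004] tau 0.133 sd 0.018
 tau with F from M/h: 0.110
ang 4.5 s 0.0792 e 0.0001 g [ 0.5155 -0.0013  0.0646]
1 [-0.002  0.041] az -0.27999999999999997
2 [-0.     0.039] az -0.27999999999999997
3 [0.001 0.039] az -0.27999999999999997
4 [0.001 0.039] az -0.27999999999999997
```

>>> jog_arm(plan=[{"dx": -0.006, "dy": 0.038, "dz": 0, "ax": 0, "ay": 0, "az": -0.28, "fingers": 5}, {"dx": -0.002, "dy": 0.038, "dz": 0, "ax": 0, "ay": 0, "az": -0.28, "fingers": 5}, {"dx": 0, "dy": 0, "dz": 0, "ax": 0, "ay": 0, "az": 0, "fingers": 5}])

```text
t: 19.98
ee_pos: [0.5152, 0.0026, 0.0617]
tool_rot: [-0.0, -0.015, 1.0, -0.0]
force: [-2.0, -1.7, -3.3]
grip_width: 0.16
```

Run:
```python
from sw import *
avg(3);steps(1.4,4,s=.079)
```

```text
t 20.07 F [-1.77 -1.15 -3.04] M [-0.593  0.702  0.016] tau 0.103 sd 0.013
 tau with F from M/h: 0.135
ang 1.7 s 0.0793 e 0.0001 g [0.5152 0.0025 0.0646]
1 [0.001 0.042] az -0.27999999999999997
2 [0.002 0.039] az -0.27999999999999997
3 [0.003 0.039] az -0.27999999999999997
4 [0.004 0.038] az -0.27999999999999997
```

>>> jog_arm(plan=[{"dx": -0.003, "dy": 0.039, "dz": 0, "ax": 0, "ay": 0, "az": -0.28, "fingers": 5}, {"dx": 0, "dy": 0.038, "dz": 0, "ax": 0, "ay": 0, "az": -0.28, "fingers": 5}, {"dx": 0, "dy": 0, "dz": 0, "ax": 0, "ay": 0, "az": 0, "fingers": 5}])

```text
t: 20.5
ee_pos: [0.5151, 0.0064, 0.0617]
tool_rot: [-0.0, 0.01, 1.0, -0.0]
force: [-1.2, -2.2, -2.6]
grip_width: 0.159
```

Run:
```python
from sw import *
avg(3);steps(1.4,4,s=.079)
```

```text
t 20.6 F [-2.12 -2.04 -2.82] M [-0.634  0.76   0.03 ] tau 0.195 sd 0.018
 tau with F from M/h: 0.166
ang -1.1 s 0.0794 e 0.0002 g [0.5151 0.0064 0.0646]
1 [0.003 0.042] az -0.27999999999999997
2 [0.004 0.039] az -0.27999999999999997
3 [0.005 0.038] az -0.27999999999999997
4 [0.006 0.038] az -0.27999999999999997
```

>>> jog_arm(plan=[{"dx": -0.002, "dy": 0.038, "dz": 0, "ax": 0, "ay": 0, "az": -0.28, "fingers": 5}, {"dx": 0.003, "dy": 0.038, "dz": 0, "ax": 0, "ay": 0, "az": -0.28, "fingers": 5}, {"dx": 0, "dy": 0, "dz": 0, "ax": 0, "ay": 0, "az": 0, "fingers": 5}])

```text
t: 21.02
ee_pos: [0.5151, 0.0102, 0.0617]
tool_rot: [-0.0, 0.034, 0.999, -0.0]
force: [-2.1, -1.9, -2.8]
grip_width: 0.162
```

Run:
```python
from sw import *
avg(3);steps(1.4,4,s=.079)
```

```text
t 21.12 F [-1.38 -1.64 -2.75] M [-0.631  0.865  0.009] tau 0.146 sd 0.006
 tau with F from M/h: 0.153
ang -3.9 s 0.0795 e 0.0003 g [0.5151 0.0102 0.0647]
1 [0.006 0.044] az -0.27999999999999997
2 [0.007 0.038] az -0.27999999999999997
3 [0.008 0.038] az -0.27999999999999997
4 [0.008 0.038] az -0.27999999999999997
```

>>> jog_arm(plan=[{"dx": 0.003, "dy": 0.038, "dz": 0, "ax": 0, "ay": 0, "az": -0.28, "fingers": 5}, {"dx": 0.006, "dy": 0.038, "dz": 0, "ax": 0, "ay": 0, "az": -0.28, "fingers": 5}, {"dx": 0, "dy": 0, "dz": 0, "ax": 0, "ay": 0, "az": 0, "fingers": 5}])

```text
t: 21.55
ee_pos: [0.5154, 0.014, 0.0617]
tool_rot: [-0.0, 0.059, 0.998, -0.0]
force: [-3.7, -2.2, -2.8]
grip_width: 0.161
```

Run:
```python
from sw import *
avg(3);steps(1.4,4,s=.079)
```

```text
t 21.65 F [-3.13 -1.76 -2.36] M [-0.556  1.283 -0.025] tau 0.143 sd 0.021
 tau with F from M/h: 0.121
ang -6.7 s 0.0796 e 0.0003 g [0.5154 0.014  0.0646]
1 [0.009 0.045] az -0.27999999999999997
2 [0.009 0.038] az -0.27999999999999997
3 [0.01  0.038] az -0.27999999999999997
4 [0.011 0.037] az -0.27999999999999997
```

>>> jog_arm(plan=[{"dx": -0.005, "dy": 0.038, "dz": 0, "ax": 0, "ay": 0, "az": -0.28, "fingers": 5}, {"dx": 0.007, "dy": 0.038, "dz": 0, "ax": 0, "ay": 0, "az": -0.28, "fingers": 5}, {"dx": 0, "dy": 0, "dz": 0, "ax": 0, "ay": 0, "az": 0, "fingers": 5}])

```text
t: 22.08
ee_pos: [0.5158, 0.0179, 0.0618]
tool_rot: [0.0, 0.083, 0.997, -0.0]
force: [-2.4, -2.7, -2.9]
grip_width: 0.163
```

Run:
```python
from sw import *
avg(3);steps(1.4,4,s=.08)
f=grab_frame('scene');c=f['color'][200:260,270:350]
cv2.imwrite('pics/s16.png',cv2.resize(c,None,fx=9,fy=9,interpolation=cv2.INTER_CUBIC))
```

```text
t 22.18 F [-2.64 -1.42 -3.39] M [-0.6    1.036 -0.027] tau 0.119 sd 0.047
 tau with F from M/h: 0.133
ang -9.5 s 0.0797 e 0.0004 g [0.5158 0.0178 0.0647]
1 [0.007 0.046] az -0.27999999999999997
2 [0.006 0.038] az -0.27999999999999997
3 [0.007 0.038] az -0.27999999999999997
4 [0.008 0.038] az -0.27999999999999997
```

View pics/s16.png

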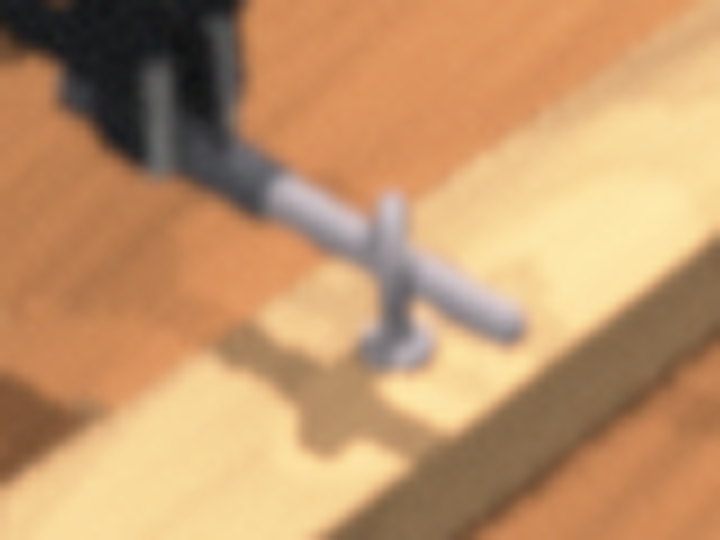

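Eye exactly edge-on: about 1.15 rad turned so far, still only friction. Continue.

>>> jog_arm(plan=[{"dx": 0.002, "dy": 0.038, "dz": 0, "ax": 0, "ay": 0, "az": -0.28, "fingers": 5}, {"dx": 0.008, "dy": 0.038, "dz": 0, "ax": 0, "ay": 0, "az": -0.28, "fingers": 5}, {"dx": 0, "dy": 0, "dz": 0, "ax": 0, "ay": 0, "az": 0, "fingers": 5}])

```text
t: 22.65
ee_pos: [0.5164, 0.0217, 0.0618]
tool_rot: [0.0, 0.107, 0.994, -0.0]
force: [-1.8, -2.8, -4.4]
grip_width: 0.156
```

Run:
```python
from sw import *
avg(3);steps(1.4,4,s=.08)
```

```text
t 22.75 F [-1.41 -2.47 -3.27] M [-0.665  0.78  -0.043] tau 0.173 sd 0.011
 tau with F from M/h: 0.128
ang -12.3 s 0.0799 e 0.0005 g [0.5164 0.0216 0.0647]
1 [0.01  0.047] az -0.27999999999999997
2 [0.009 0.038] az -0.27999999999999997
3 [0.01  0.038] az -0.27999999999999997
4 [0.011 0.038] az -0.27999999999999997
```

>>> jog_arm(plan=[{"dx": 0.008, "dy": 0.037, "dz": 0, "ax": 0, "ay": 0, "az": -0.28, "fingers": 5}, {"dx": 0.01, "dy": 0.037, "dz": 0, "ax": 0, "ay": 0, "az": -0.28, "fingers": 5}, {"dx": 0, "dy": 0, "dz": 0, "ax": 0, "ay": 0, "az": 0, "fingers": 5}])

```text
t: 23.18
ee_pos: [0.5172, 0.0253, 0.0618]
tool_rot: [-0.0, 0.132, 0.991, -0.0]
force: [-1.5, -1.0, -2.7]
grip_width: 0.164
```

Run:
```python
from sw import *
avg(3);steps(1.4,4,s=.08)
```

```text
t 23.27 F [-1.46 -1.51 -2.97] M [-0.66   0.738 -0.059] tau 0.087 sd 0.031
 tau with F from M/h: 0.115
ang -15.1 s 0.0799 e 0.0006 g [0.5172 0.0253 0.0647]
1 [0.013 0.048] az -0.27999999999999997
2 [0.011 0.037] az -0.27999999999999997
3 [0.012 0.037] az -0.27999999999999997
4 [0.013 0.037] az -0.27999999999999997
```

>>> jog_arm(plan=[{"dx": 0.01, "dy": 0.038, "dz": 0, "ax": 0, "ay": 0, "az": -0.28, "fingers": 5}, {"dx": 0.011, "dy": 0.038, "dz": 0, "ax": 0, "ay": 0, "az": -0.28, "fingers": 5}, {"dx": 0, "dy": 0, "dz": 0, "ax": 0, "ay": 0, "az": 0, "fingers": 5}])

```text
t: 23.7
ee_pos: [0.5182, 0.0291, 0.0617]
tool_rot: [-0.0, 0.156, 0.988, -0.0]
force: [-1.6, -1.1, -3.2]
grip_width: 0.164
```

Run:
```python
from sw import *
avg(3);steps(1.4,4,s=.08)
```

```text
t 23.8 F [-1.8  -1.67 -2.7 ] M [-0.729  0.816 -0.062] tau 0.109 sd 0.021
 tau with F from M/h: 0.137
ang -17.9 s 0.08 e 0.0006 g [0.5182 0.029  0.0647]
1 [0.016 0.049] az -0.27999999999999997
2 [0.014 0.037] az -0.27999999999999997
3 [0.014 0.036] az -0.27999999999999997
4 [0.015 0.036] az -0.27999999999999997
```

>>> jog_arm(plan=[{"dx": 0.01, "dy": 0.038, "dz": 0, "ax": 0, "ay": 0, "az": -0.28, "fingers": 5}, {"dx": 0.013, "dy": 0.037, "dz": 0, "ax": 0, "ay": 0, "az": -0.28, "fingers": 5}, {"dx": 0, "dy": 0, "dz": 0, "ax": 0, "ay": 0, "az": 0, "fingers": 5}])

```text
t: 24.22
ee_pos: [0.5194, 0.0329, 0.0618]
tool_rot: [-0.0, 0.18, 0.984, -0.0]
force: [-2.1, -2.3, -2.7]
grip_width: 0.163
```

Run:
```python
from sw import *
avg(3);steps(1.4,4,s=.08)
```

```text
t 24.32 F [-1.78 -2.62 -3.02] M [-0.868  0.789 -0.098] tau 0.148 sd 0.005
 tau with F from M/h: 0.131
ang -20.7 s 0.0801 e 0.0006 g [0.5193 0.0328 0.0647]
1 [0.019 0.047] az -0.27999999999999997
2 [0.016 0.036] az -0.27999999999999997
3 [0.017 0.035] az -0.27999999999999997
4 [0.017 0.035] az -0.27999999999999997
```

>>> jog_arm(plan=[{"dx": 0.012, "dy": 0.036, "dz": 0, "ax": 0, "ay": 0, "az": -0.28, "fingers": 5}, {"dx": 0.016, "dy": 0.034, "dz": 0, "ax": 0, "ay": 0, "az": -0.28, "fingers": 5}, {"dx": 0, "dy": 0, "dz": 0, "ax": 0, "ay": 0, "az": 0, "fingers": 5}])

```text
t: 24.75
ee_pos: [0.5207, 0.0364, 0.0617]
tool_rot: [-0.0, 0.204, 0.979, -0.0]
force: [-2.2, -2.2, -4.0]
grip_width: 0.166
```

Run:
```python
from sw import *
avg(3);steps(1.4,4,s=.08)
```

```text
t 24.85 F [-1.85 -2.54 -3.55] M [-0.81   0.901 -0.113] tau 0.132 sd 0.011
 tau with F from M/h: 0.118
ang -23.5 s 0.0802 e 0.0007 g [0.5207 0.0363 0.0646]
1 [0.023 0.049] az -0.27999999999999997
2 [0.018 0.035] az -0.27999999999999997
3 [0.019 0.034] az -0.27999999999999997
4 [0.019 0.034] az -0.27999999999999997
```

>>> jog_arm(plan=[{"dx": 0.015, "dy": 0.035, "dz": 0, "ax": 0, "ay": 0, "az": -0.28, "fingers": 5}, {"dx": 0.018, "dy": 0.034, "dz": 0, "ax": 0, "ay": 0, "az": -0.28, "fingers": 5}, {"dx": 0, "dy": 0, "dz": 0, "ax": 0, "ay": 0, "az": 0, "fingers": 5}])

```text
t: 25.28
ee_pos: [0.5223, 0.0398, 0.0617]
tool_rot: [-0.0, 0.228, 0.974, -0.0]
force: [-3.4, -2.0, -2.5]
grip_width: 0.163
```

Run:
```python
from sw import *
avg(3);steps(1.4,4,s=.08)
f=grab_frame('scene');c=f['color'][200:260,270:350]
cv2.imwrite('pics/s17.png',cv2.resize(c,None,fx=9,fy=9,interpolation=cv2.INTER_CUBIC))
```

```text
t 25.38 F [-3.17 -1.92 -3.  ] M [-0.646  1.196 -0.13 ] tau 0.119 sd 0.009
 tau with F from M/h: 0.102
ang -26.3 s 0.0802 e 0.0008 g [0.5222 0.0398 0.0646]
1 [0.026 0.049] az -0.27999999999999997
2 [0.02  0.034] az -0.27999999999999997
3 [0.02  0.033] az -0.27999999999999997
4 [0.021 0.033] az -0.27999999999999997
```

View pics/s17.png

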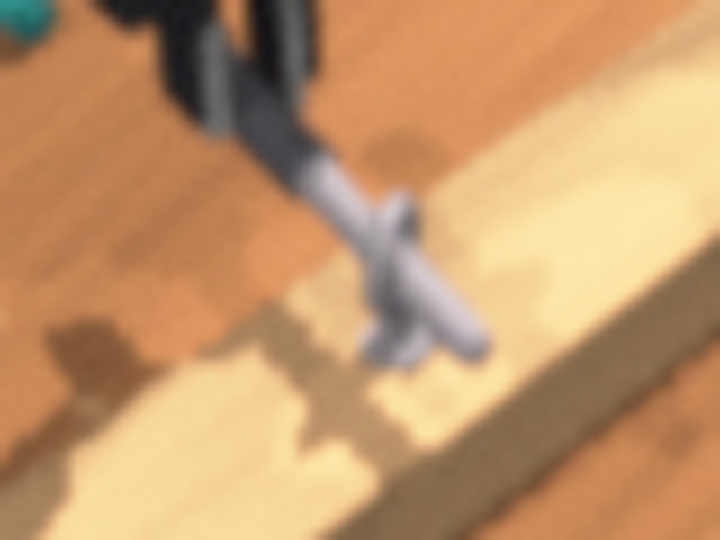

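>>> jog_arm(plan=[{"dx": 0.01, "dy": 0.038, "dz": 0, "ax": 0, "ay": 0, "az": -0.28, "fingers": 5}, {"dx": 0.018, "dy": 0.035, "dz": 0, "ax": 0, "ay": 0, "az": -0.28, "fingers": 5}, {"dx": 0, "dy": 0, "dz": 0, "ax": 0, "ay": 0, "az": 0, "fingers": 5}])

```text
t: 25.85
ee_pos: [0.5239, 0.0434, 0.0618]
tool_rot: [0.0, 0.252, 0.968, -0.0]
force: [-2.2, -2.5, -4.0]
grip_width: 0.161
```

Run:
```python
from sw import *
avg(3);steps(1.4,4,s=.08)
```

```text
t 25.95 F [-2.26 -2.54 -3.97] M [-0.956  0.94  -0.136] tau 0.130 sd 0.036
 tau with F from M/h: 0.136
ang -29.1 s 0.0803 e 0.0008 g [0.5239 0.0434 0.0647]
1 [0.029 0.048] az -0.27999999999999997
2 [0.022 0.033] az -0.27999999999999997
3 [0.023 0.032] az -0.27999999999999997
4 [0.023 0.031] az -0.27999999999999997
```

>>> jog_arm(plan=[{"dx": 0.018, "dy": 0.034, "dz": 0, "ax": 0, "ay": 0, "az": -0.28, "fingers": 5}, {"dx": 0.02, "dy": 0.033, "dz": 0, "ax": 0, "ay": 0, "az": -0.28, "fingers": 5}, {"dx": 0, "dy": 0, "dz": 0, "ax": 0, "ay": 0, "az": 0, "fingers": 5}])

```text
t: 26.38
ee_pos: [0.5256, 0.0466, 0.0617]
tool_rot: [-0.0, 0.275, 0.961, -0.0]
force: [-1.8, -5.6, -3.6]
grip_width: 0.16
```

Run:
```python
from sw import *
avg(3);steps(1.4,4,s=.08)
```

```text
t 26.48 F [-1.97 -4.84 -3.54] M [-1.459  0.971 -0.046] tau 0.369 sd 0.026
 tau with F from M/h: 0.325
ang -31.9 s 0.0805 e 0.0011 g [0.5256 0.0466 0.0646]
1 [0.035 0.051] az -0.27999999999999997
2 [0.024 0.031] az -0.27999999999999997
3 [0.025 0.031] az -0.27999999999999997
4 [0.025 0.03 ] az -0.27999999999999997
```

The moment jumped from 0.13 to 0.33–0.37 N m in the last 2.8°: the collar has bedded. One very small 0.4° nudge to confirm it resists.

>>> jog_arm(plan=[{"dx": 0.005, "dy": 0.01, "dz": 0, "ax": 0, "ay": 0, "az": -0.08, "fingers": 5}, {"dx": 0, "dy": 0, "dz": 0, "ax": 0, "ay": 0, "az": 0, "fingers": 5}])

```text
t: 26.78
ee_pos: [0.5258, 0.047, 0.0617]
tool_rot: [-0.0, 0.278, 0.961, -0.0]
force: [-1.7, -4.2, -2.8]
grip_width: 0.164
```

Run:
```python
from sw import *
avg(4);steps(-4,8,s=.08)
```

```text
t 26.93 F [-2.25 -4.65 -3.41] M [-1.585  0.991 -0.033] tau 0.381 sd 0.017
 tau with F from M/h: 0.363
ang -32.3 s 0.0805 e 0.0012 g [0.5258 0.047  0.0646]
1 [-0.043 -0.077] az 0.8
2 [-0.049 -0.101] az 0.8
3 [-0.041 -0.104] az 0.8
4 [-0.034 -0.107] az 0.8
5 [-0.026 -0.109] az 0.8
6 [-0.019 -0.11 ] az 0.8
7 [-0.011 -0.111] az 0.8
8 [-0.003 -0.112] az 0.8
```

About 0.37 N m and climbing with every nudge: firmly home, so I stop. Now swing back within the play to square with the loop, without carrying the eye along.

>>> jog_arm(plan=[{"dx": -0.048, "dy": -0.085, "dz": 0, "ax": 0, "ay": 0, "az": 0.8, "fingers": 5}, {"dx": -0.049, "dy": -0.101, "dz": 0, "ax": 0, "ay": 0, "az": 0.8, "fingers": 5}, {"dx": -0.041, "dy": -0.104, "dz": 0, "ax": 0, "ay": 0, "az": 0.8, "fingers": 5}, {"dx": -0.034, "dy": -0.107, "dz": 0, "ax": 0, "ay": 0, "az": 0.8, "fingers": 5}, {"dx": 0, "dy": 0, "dz": 0, "ax": 0, "ay": 0, "az": 0, "fingers": 5}])

```text
t: 27.6
ee_pos: [0.519, 0.0281, 0.0627]
tool_rot: [0.002, 0.142, 0.99, 0.001]
force: [0.6, -0.6, -1.7]
grip_width: 0.164
```

Run:
```python
from sw import *
avg(3);steps(-4,5,s=.08)
```

```text
t 27.7 F [ 0.19 -0.27 -1.37] M [-0.099  0.008 -0.053] tau -0.036 sd 0.033
 tau with F from M/h: -0.032
ang -16.4 s 0.0795 e -0.0008 g [0.5185 0.0282 0.0653]
1 [-0.034 -0.123] az 0.8
2 [-0.022 -0.109] az 0.8
3 [-0.014 -0.11 ] az 0.8
4 [-0.007 -0.111] az 0.8
5 [ 0.001 -0.112] az 0.8
```

>>> jog_arm(plan=[{"dx": -0.034, "dy": -0.115, "dz": 0, "ax": 0, "ay": 0, "az": 0.8, "fingers": 5}, {"dx": -0.022, "dy": -0.109, "dz": 0, "ax": 0, "ay": 0, "az": 0.8, "fingers": 5}, {"dx": -0.014, "dy": -0.11, "dz": 0, "ax": 0, "ay": 0, "az": 0.8, "fingers": 5}, {"dx": -0.007, "dy": -0.111, "dz": 0, "ax": 0, "ay": 0, "az": 0.8, "fingers": 5}, {"dx": 0, "dy": -0.112, "dz": 0, "ax": 0, "ay": 0, "az": 0.8, "fingers": 5}, {"dx": 0, "dy": 0, "dz": 0, "ax": 0, "ay": 0, "az": 0, "fingers": 5}])

```text
t: 28.5
ee_pos: [0.5141, -0.0002, 0.062]
tool_rot: [0.001, -0.032, 1.0, 0.0]
force: [0.4, -0.4, -1.2]
grip_width: 0.162
```

Run:
```python
from sw import *
avg(3);steps(-4,1,s=.08);st()
f=grab_frame('scene');c=f['color'][200:260,270:350]
cv2.imwrite('pics/s18.png',cv2.resize(c,None,fx=9,fy=9,interpolation=cv2.INTER_CUBIC))
```

```text
t 28.6 F [ 0.45  0.4  -1.72] M [ 0.002  0.027 -0.013] tau -0.043 sd 0.030
 tau with F from M/h: -0.014
ang 3.6 s 0.0808 e -0.0 g [ 5.138e-01 -1.000e-04  6.480e-02]
1 [ 0.028 -0.11 ] az 0.8
t 28.65 p [ 5.138e-01 -1.000e-04  6.190e-02] F [ 0.52  0.44 -2.09] M [ 0.005  0.034 -0.025] w 0.164
[[-0.998 -0.063  0.001]
 [-0.063  0.998  0.   ]
 [-0.001  0.    -1.   ]] [ 0.305  0.303 -0.281 -0.    -0.986 -1.813]
```

View pics/s18.png

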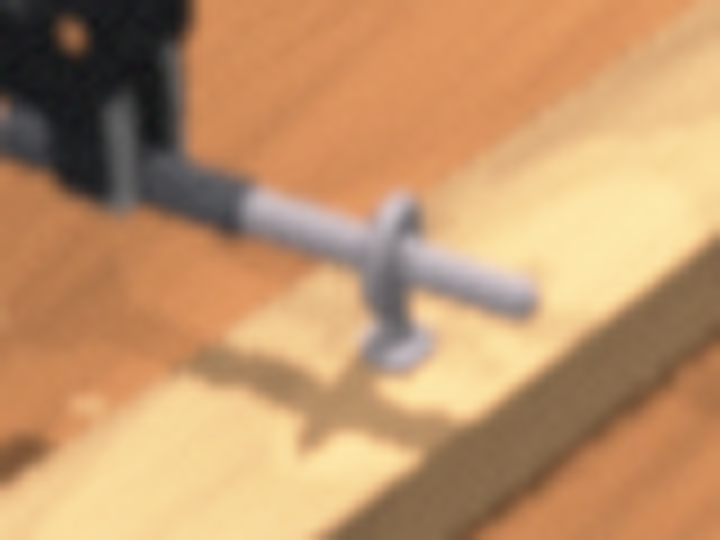

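Free, no forces. Draw out along the drift's axis.

>>> jog_arm(plan=[{"dx": -0.2, "dy": -0.013, "dz": 0, "ax": 0, "ay": 0, "az": 0, "fingers": 5}, {"dx": -0.2, "dy": -0.013, "dz": 0, "ax": 0, "ay": 0, "az": 0, "fingers": 5}, {"dx": -0.2, "dy": -0.013, "dz": 0, "ax": 0, "ay": 0, "az": 0, "fingers": 5}, {"dx": -0.2, "dy": -0.013, "dz": 0, "ax": 0, "ay": 0, "az": 0, "fingers": 5}, {"dx": -0.3, "dy": -0.019, "dz": 0, "ax": 0, "ay": 0, "az": 0, "fingers": 5}, {"dx": -0.4, "dy": -0.025, "dz": 0, "ax": 0, "ay": 0, "az": 0, "fingers": 5}, {"dx": -0.5, "dy": -0.032, "dz": 0, "ax": 0, "ay": 0, "az": 0, "fingers": 5}, {"dx": 0, "dy": 0, "dz": 0, "ax": 0, "ay": 0, "az": 0, "fingers": 5}])

```text
t: 29.7
ee_pos: [0.4113, -0.0072, 0.0618]
tool_rot: [-0.0, -0.032, 0.999, 0.0]
force: [0.5, -0.5, -1.5]
grip_width: 0.161
```

Run:
```python
from sw import *
st()
f=grab_frame('scene');c=f['color'][150:270,200:350]
cv2.imwrite('pics/s19.png',cv2.resize(c,None,fx=5,fy=5,interpolation=cv2.INTER_CUBIC))
```

```text
t 29.7 p [ 0.4113 -0.0072  0.0618] F [ 0.53 -0.52 -1.51] M [-0.04  -0.032 -0.016] w 0.161
[[-0.998 -0.064 -0.001]
 [-0.064  0.998  0.   ]
 [ 0.001  0.    -1.   ]] [ 3.670e-01  1.190e-01 -5.280e-01 -1.000e-03 -9.250e-01 -1.873e+00]
```

View pics/s19.png

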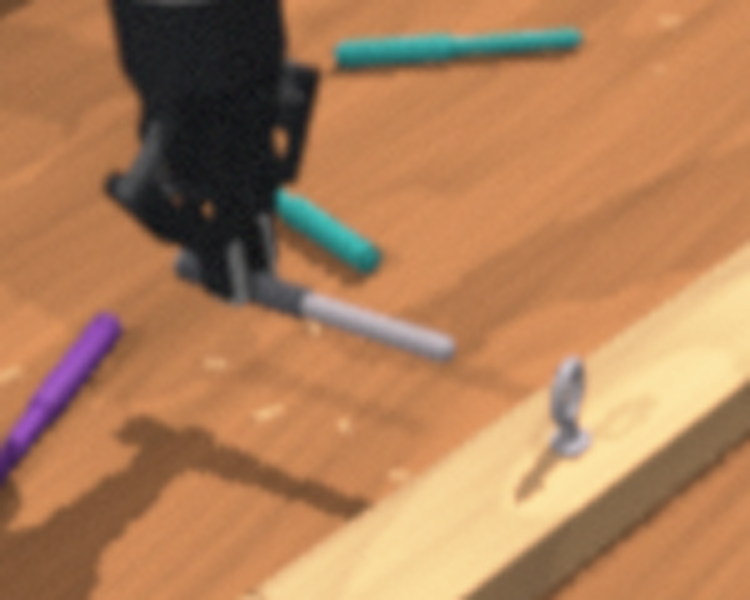

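The drift is out (tip at crop (450,345), eye clear at (567,400)). Turn it back parallel to its old bed and carry it there.

>>> jog_arm(plan=[{"dx": 0, "dy": 0, "dz": 0, "ax": 0, "ay": 0, "az": 0.97, "fingers": 5}, {"dx": 0, "dy": 0, "dz": 0, "ax": 0, "ay": 0, "az": 0.97, "fingers": 5}, {"dx": 0, "dy": 0, "dz": 0, "ax": 0, "ay": 0, "az": 0.97, "fingers": 5}, {"dx": 0, "dy": 0, "dz": 0, "ax": 0, "ay": 0, "az": 0.97, "fingers": 5}, {"dx": 0, "dy": 0, "dz": 0, "ax": 0, "ay": 0, "az": 0.97, "fingers": 5}, {"dx": 0, "dy": 0, "dz": 0, "ax": 0, "ay": 0, "az": 0.97, "fingers": 5}, {"dx": 0, "dy": 0, "dz": 0, "ax": 0, "ay": 0, "az": 0.97, "fingers": 5}, {"dx": 0, "dy": 0, "dz": 0, "ax": 0, "ay": 0, "az": 0.97, "fingers": 5}])

```text
t: 30.75
ee_pos: [0.4141, -0.0068, 0.0619]
tool_rot: [0.0, -0.364, 0.932, -0.0]
force: [-0.3, -0.5, -2.0]
grip_width: 0.165
```

>>> jog_arm(plan=[{"dx": 0.17, "dy": -0.074, "dz": 0, "ax": 0, "ay": 0, "az": 0.97, "fingers": 5}, {"dx": 0.17, "dy": -0.074, "dz": 0, "ax": 0, "ay": 0, "az": 0.97, "fingers": 5}, {"dx": 0.17, "dy": -0.074, "dz": 0, "ax": 0, "ay": 0, "az": 0.97, "fingers": 5}, {"dx": 0.17, "dy": -0.074, "dz": 0, "ax": 0, "ay": 0, "az": 0.97, "fingers": 5}, {"dx": 0.17, "dy": -0.074, "dz": 0, "ax": 0, "ay": 0, "az": 0.97, "fingers": 5}, {"dx": 0.17, "dy": -0.074, "dz": 0, "ax": 0, "ay": 0, "az": 0.97, "fingers": 5}, {"dx": 0.1, "dy": -0.074, "dz": 0, "ax": 0, "ay": 0, "az": 0.97, "fingers": 5}, {"dx": 0, "dy": 0, "dz": 0, "ax": 0, "ay": 0, "az": 0, "fingers": 5}])

```text
t: 31.75
ee_pos: [0.4701, -0.0329, 0.0617]
tool_rot: [0.0, -0.618, 0.786, -0.0]
force: [0.1, -0.1, -2.3]
grip_width: 0.165
```

>>> jog_arm(plan=[{"dx": 0, "dy": 0, "dz": -0.4, "ax": 0, "ay": 0, "az": 0, "fingers": 5}, {"dx": 0, "dy": 0, "dz": -0.4, "ax": 0, "ay": 0, "az": 0, "fingers": 5}, {"dx": 0, "dy": 0, "dz": -0.2, "ax": 0, "ay": 0, "az": 0, "fingers": 5}, {"dx": 0, "dy": 0, "dz": 0, "ax": 0, "ay": 0, "az": 0, "fingers": 5}, {"dx": 0, "dy": 0, "dz": 0, "ax": 0, "ay": 0, "az": 0, "fingers": 5}])

```text
t: 32.38
ee_pos: [0.4702, -0.0326, 0.0125]
tool_rot: [0.001, -0.619, 0.786, -0.0]
force: [-0.6, -0.1, -0.7]
grip_width: 0.16
```

Run:
```python
from sw import *
st()
f=grab_frame('scene');c=f['color'][170:270,220:340]
cv2.imwrite('pics/s20.png',cv2.resize(c,None,fx=6,fy=6,interpolation=cv2.INTER_CUBIC))
```

```text
t 32.38 p [ 0.4702 -0.0326  0.0125] F [-0.56 -0.09 -0.71] M [-0.061  0.024  0.034] w 0.16
[[-0.235 -0.972  0.001]
 [-0.972  0.235  0.   ]
 [-0.    -0.001 -1.   ]] [ 0.265  0.293 -0.453  0.    -0.823 -0.502]
```

View pics/s20.png

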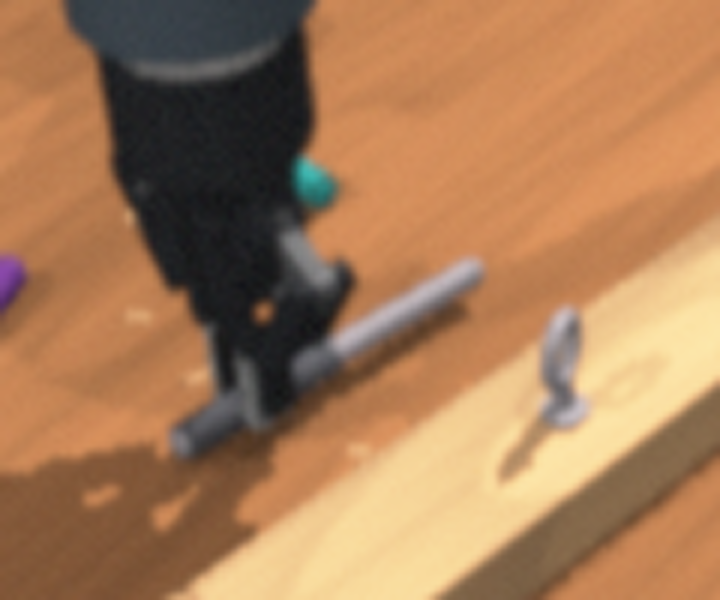

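Hovering about 7 mm over its bed; lower gently until the bench carries it.

>>> jog_arm(plan=[{"dx": 0, "dy": 0, "dz": -0.06, "ax": 0, "ay": 0, "az": 0, "fingers": 5}, {"dx": 0, "dy": 0, "dz": -0.05, "ax": 0, "ay": 0, "az": 0, "fingers": 5}, {"dx": 0, "dy": 0, "dz": -0.03, "ax": 0, "ay": 0, "az": 0, "fingers": 5}, {"dx": 0, "dy": 0, "dz": 0, "ax": 0, "ay": 0, "az": 0, "fingers": 5}])

```text
t: 32.92
ee_pos: [0.4695, -0.0328, 0.0052]
tool_rot: [-0.0, -0.619, 0.786, -0.0]
force: [-2.1, 0.0, 4.3]
grip_width: 0.159
```

Run:
```python
from sw import *
avg(3);st()
```

```text
t 33.02 F [-1.96 -0.16  5.01] M [0.135 0.918 0.014] tau -0.040 sd 0.043
 tau with F from M/h: -0.122
t 33.08 p [ 0.4695 -0.0328  0.0052] F [-2.02 -0.37  5.55] M [0.161 1.033 0.01 ] w 0.164
[[-0.234 -0.972  0.   ]
 [-0.972  0.234 -0.   ]
 [ 0.    -0.    -1.   ]] [ 0.265  0.304 -0.462  0.    -0.805 -0.501]
```

It rests on the bench (+5 N). Open and retreat straight up.

>>> jog_arm(plan=[{"dx": 0, "dy": 0, "dz": 0, "ax": 0, "ay": 0, "az": 0, "fingers": 18}, {"dx": 0, "dy": 0, "dz": 0, "ax": 0, "ay": 0, "az": 0, "fingers": 24}, {"dx": 0, "dy": 0, "dz": 0, "ax": 0, "ay": 0, "az": 0, "fingers": 32}, {"dx": 0, "dy": 0, "dz": 0, "ax": 0, "ay": 0, "az": 0, "fingers": 40}, {"dx": 0, "dy": 0, "dz": 0, "ax": 0, "ay": 0, "az": 0, "fingers": 40}, {"dx": 0, "dy": 0, "dz": 0.3, "ax": 0, "ay": 0, "az": 0, "fingers": 40}, {"dx": 0, "dy": 0, "dz": 0.6, "ax": 0, "ay": 0, "az": 0, "fingers": 40}, {"dx": 0, "dy": 0, "dz": 0.8, "ax": 0, "ay": 0, "az": 0, "fingers": 40}])

```text
t: 34.08
ee_pos: [0.4687, -0.0329, 0.09]
tool_rot: [-0.001, -0.619, 0.786, 0.001]
force: [0.6, 0.4, -0.4]
grip_width: 0.469
```

>>> jog_arm(plan=[{"dx": -0.5, "dy": 0.3, "dz": 0.8, "ax": 0, "ay": 0, "az": 0, "fingers": 40}, {"dx": -0.5, "dy": 0.6, "dz": 0.5, "ax": 0, "ay": 0, "az": 0, "fingers": 40}, {"dx": -0.2, "dy": 0.8, "dz": 0.2, "ax": 0, "ay": 0, "az": 0, "fingers": 40}, {"dx": 0, "dy": 0.8, "dz": 0, "ax": 0, "ay": 0, "az": 0, "fingers": 40}, {"dx": 0, "dy": 0.8, "dz": 0, "ax": 0, "ay": 0, "az": 0, "fingers": 40}, {"dx": 0, "dy": 0.8, "dz": 0, "ax": 0, "ay": 0, "az": 0, "fingers": 40}, {"dx": 0, "dy": 0, "dz": 0, "ax": 0, "ay": 0, "az": 0, "fingers": 40}])

```text
t: 34.95
ee_pos: [0.4094, 0.1742, 0.1646]
tool_rot: [-0.0, -0.62, 0.785, 0.0]
force: [-0.1, -0.4, 0.4]
grip_width: 0.468
```

Run:
```python
from sw import *
st()
for n in('scene','top'):
    f=grab_frame(n);cv2.imwrite(f'pics/{n}21.png',f['color'])
```

```text
t 34.95 p [0.4094 0.1742 0.1646] F [-0.11 -0.44  0.44] M [-0.08   0.033  0.003] w 0.468
[[-0.232 -0.973 -0.   ]
 [-0.973  0.232  0.   ]
 [-0.     0.    -1.   ]] [ 0.757  0.081 -0.278 -0.    -1.213 -0.99 ]
```

View pics/scene21.png

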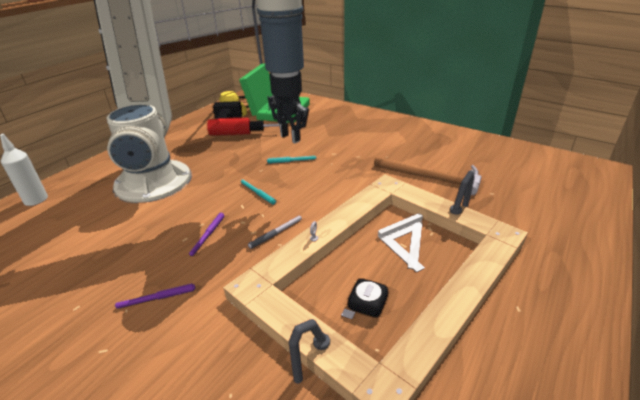

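View pics/top21.png

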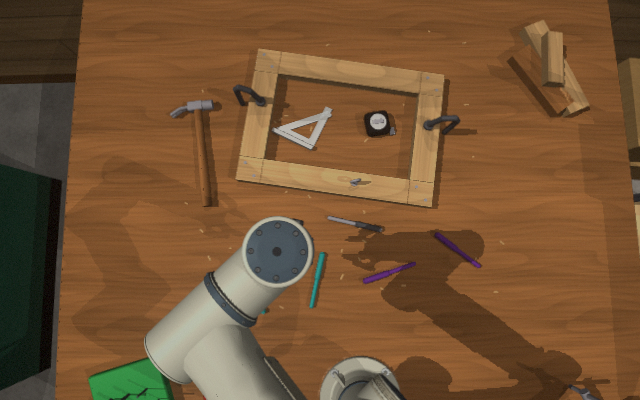

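The drift lies at top (328..383, 217..231) and scene (249..301, 217..247), the same pixels as at the start, so it is flat. Hammer, square and tape are unchanged. Handing in.

Run:
```python
from h import *
a=cv2.imread('pics/scene0.png').astype(int);b=cv2.imread('pics/scene21.png').astype(int)
for n,(x0,y0,x1,y1) in dict(tape=(335,270,395,325),square=(370,205,435,275),hammer=(365,150,490,215)).items(): print(n,np.abs(a-b)[y0:y1,x0:x1].mean().round(2))
print(hand_in())
```

```text
tape 4.19
square 4.68
hammer 5.07
the job is handed in; nothing more can be done
None
```

The job is handed in. By force feel the screw eye is firmly home, and the drift is back flat on the bench where it lay at the start.

- **Turning:** I slid the drift's shank through the loop and levered clockwise in 2.5–3° steps. The turning moment stayed at about 0.1–0.2 N m, which is the thread friction. After roughly 1.6 rad it rose to about 0.35 N m in one step. A last 0.4° nudge gave 0.36–0.38 N m, within the firmly-home band, so I stopped.
- **Laying down:** I swung the drift back within its play until the reading showed no load, drew it out, lowered it until the bench took its weight, and opened the fingers.
- **Last checks:** The drift shows at the same pixels as at the start, in both views. Hammer, square and tape look unmoved by eye; the picture difference at them was only 4–5 grey levels, which I took as noise.
- **Not checked or in disagreement:**
  - The collar gap cannot be seen in the pictures; that it touches rests on the moment rise alone.
  - I did not triangulate the drift's final height.
  - The two camera views put the loop's centre about 5 mm apart in y. I corrected the swing centre by 2 mm part-way, when a sideways force of about 5 N built up.

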